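Stack and seat focus spacers on a tilted profiler table

TASK

Build up the sample height on the profiler's tilted sprung table: lay the large spacer, then the medium spacer on it, then the dark sample carrier on top, each set down flat by the gripper (not dropped), centred sideways with a short edge up against the fence at the low side. After letting go of each plate, and before fetching the next, press it from above with the fingers, gently, until the sprung table yields under it by about 8 mm, then let it come up again. Leave the tilt of the table and everything else on the bench alone.

Things in the scene. Friction and masses are not known exactly. Their poses are not given: they have to be found in the camera images.
- platform_top (a point): centre of the white top face (100 x 100 mm) of the tilting sprung table, about 95 mm above the bench. Own z: normal of the face, leaning 24 to 34 degrees from vertical, away from the instrument's column. Own y: down the slope to the fence. Own x: level, along the fence. Nothing stands above the face at its x sides
- fence (a point): middle of the inner face of the steel fence along the table's low edge, at the level of the table's face (own y = +47 mm from its centre; same axes). The fence is 64 mm long in x, 6 mm thick and 34 mm high; plates lie against it
- head (a point): lower front edge (middle) of the instrument head overhanging the uphill side: 100 mm wide along own x, 115 mm deep towards own -y (uphill), 110 mm tall from here up. Under it an objective, 36 mm diameter, hangs 35 mm lower, 28 mm behind this edge. The column under the head stands behind that, down to the bench
- platform (a joint): how far the sprung table is pushed in along its normal, in m: 0 up, 0.014 fully down at a hard stop. Spring 1.2 N/mm with 2.4 N preload, which about carries the table itself: a push of about 10 N sinks the empty table 8 mm; the weight of all three plates alone sinks it 1.5 to 3.5 mm
- cradle (a joint): tilt of the table from level, rad; very stiff, stays as it is set for this job (0.42 to 0.6)
- large_spacer_center (a point): centre of the large spacer: aluminium plate, 84 mm (own x) x 62 mm (own y) x 12 mm thick (own z), lies flat on the bench at the start; about 0.17 kg
- medium_spacer_center (a point): centre of the medium spacer: aluminium plate, 70 mm (own x) x 50 mm (own y) x 10 mm thick, lies flat on the bench at the start; about 0.1 kg
- carrier_center (a point): centre of the sample carrier: dark steel plate with a black square and a small steel dot marked on its top, 56 mm (own x) x 40 mm (own y) x 8 mm thick, lies flat on the bench at the start; about 0.06 kg
- jar: bystander, leave alone: small amber glass jar, 36 mm diameter, 55 mm tall; origin at the centre of its underside
- lens_ring: bystander, leave alone: black lens ring lying flat, 48 mm diameter, 10 mm tall; origin at the centre of its underside
- tweezers: bystander, leave alone: steel tweezers lying flat, 130 mm long (along own x), 22 mm wide, 6 mm tall; origin under the middle
- lens_cap: bystander, leave alone: black lens cap, 52 mm diameter, 12 mm tall; origin at the centre of its underside
- rinse_bottle: bystander, leave alone: upright white plastic bottle, 42 mm diameter, 95 mm tall; origin at the centre of its underside
- chip_tray: bystander, leave alone: black divided chip tray, 100 (own x) x 75 x 22 mm, open on top; origin at the centre of its underside
Mind the look-alikes: they are no part of the job. Leave any green or yellow look-alike of the part that bears carrier_center alone.

How it is judged (in metres and radians):
On the way, in this order (a step that is already met when the one before it is completed fails the run):
1. the large spacer lies flat in its place on the tilted table (or stack) while the fingers still hold it (x of large_spacer_center in the frame of platform_top between -0.008 and 0.008 m and y of large_spacer_center in the frame of platform_top between -0.002 and 0.008 m and z of large_spacer_center in the frame of platform_top between 0.0035 and 0.0085 m and angle between the x axis of large_spacer_center and the y axis of platform_top, either way round below 0.12 rad and angle between the z axis of large_spacer_center and the z axis of platform_top, either way round below 0.12 rad and contact force between the fingers and large_spacer above 12 N and contact force between large_spacer and platform above 0.1 N), for 0.05 s.
2. the large spacer is let go and rests flat in its place, the sprung table not pushed down (x of large_spacer_center in the frame of platform_top between -0.008 and 0.008 m and y of large_spacer_center in the frame of platform_top between -0.002 and 0.008 m and z of large_spacer_center in the frame of platform_top between 0.0035 and 0.0085 m and angle between the x axis of large_spacer_center and the y axis of platform_top, either way round below 0.12 rad and angle between the z axis of large_spacer_center and the z axis of platform_top, either way round below 0.12 rad and contact force between the fingers and anything else below 0.1 N and value of joint platform below 0.0045 m), for 0.1 s.
3. the large spacer is pressed from above with the fingers until the sprung table has gone down by 5 mm or more (of 14), and lies flat (x of large_spacer_center in the frame of platform_top between -0.008 and 0.008 m and y of large_spacer_center in the frame of platform_top between -0.002 and 0.008 m and z of large_spacer_center in the frame of platform_top between 0.0045 and 0.0075 m and angle between the x axis of large_spacer_center and the y axis of platform_top, either way round below 0.12 rad and angle between the z axis of large_spacer_center and the z axis of platform_top, either way round below 0.05 rad and contact force between the fingers and large_spacer above 2 N and value of joint platform above 0.005 m), for 0.1 s.
4. the medium spacer lies flat in its place on the tilted table (or stack) while the fingers still hold it (x of medium_spacer_center in the frame of platform_top between -0.008 and 0.008 m and y of medium_spacer_center in the frame of platform_top between 0.005 and 0.015 m and z of medium_spacer_center in the frame of platform_top between 0.0145 and 0.0195 m and angle between the x axis of medium_spacer_center and the y axis of platform_top, either way round below 0.12 rad and angle between the z axis of medium_spacer_center and the z axis of platform_top, either way round below 0.12 rad and contact force between the fingers and medium_spacer above 12 N and contact force between medium_spacer and large_spacer above 0.1 N), for 0.05 s.
5. the medium spacer is let go and rests flat in its place, the sprung table not pushed down (x of medium_spacer_center in the frame of platform_top between -0.008 and 0.008 m and y of medium_spacer_center in the frame of platform_top between 0.005 and 0.015 m and z of medium_spacer_center in the frame of platform_top between 0.0145 and 0.0195 m and angle between the x axis of medium_spacer_center and the y axis of platform_top, either way round below 0.12 rad and angle between the z axis of medium_spacer_center and the z axis of platform_top, either way round below 0.12 rad and contact force between the fingers and anything else below 0.1 N and value of joint platform below 0.0045 m), for 0.1 s.
6. the medium spacer is pressed from above with the fingers until the sprung table has gone down by 5 mm or more (of 14), and lies flat (x of medium_spacer_center in the frame of platform_top between -0.008 and 0.008 m and y of medium_spacer_center in the frame of platform_top between 0.005 and 0.015 m and z of medium_spacer_center in the frame of platform_top between 0.0155 and 0.0185 m and angle between the x axis of medium_spacer_center and the y axis of platform_top, either way round below 0.12 rad and angle between the z axis of medium_spacer_center and the z axis of platform_top, either way round below 0.05 rad and contact force between the fingers and medium_spacer above 2 N and value of joint platform above 0.005 m), for 0.1 s.
7. the sample carrier lies flat in its place on the tilted table (or stack) while the fingers still hold it (x of carrier_center in the frame of platform_top between -0.008 and 0.008 m and y of carrier_center in the frame of platform_top between 0.012 and 0.022 m and z of carrier_center in the frame of platform_top between 0.0235 and 0.0285 m and angle between the x axis of carrier_center and the y axis of platform_top, either way round below 0.12 rad and angle between the z axis of carrier_center and the z axis of platform_top, either way round below 0.12 rad and contact force between the fingers and carrier above 12 N and contact force between carrier and medium_spacer above 0.1 N), for 0.05 s.
8. the sample carrier is let go and rests flat in its place, the sprung table not pushed down (x of carrier_center in the frame of platform_top between -0.008 and 0.008 m and y of carrier_center in the frame of platform_top between 0.012 and 0.022 m and z of carrier_center in the frame of platform_top between 0.0235 and 0.0285 m and angle between the x axis of carrier_center and the y axis of platform_top, either way round below 0.12 rad and angle between the z axis of carrier_center and the z axis of platform_top, either way round below 0.12 rad and contact force between the fingers and anything else below 0.1 N and value of joint platform below 0.0045 m), for 0.1 s.
9. the sample carrier is pressed from above with the fingers until the sprung table has gone down by 5 mm or more (of 14), and lies flat (x of carrier_center in the frame of platform_top between -0.008 and 0.008 m and y of carrier_center in the frame of platform_top between 0.012 and 0.022 m and z of carrier_center in the frame of platform_top between 0.0245 and 0.0275 m and angle between the x axis of carrier_center and the y axis of platform_top, either way round below 0.12 rad and angle between the z axis of carrier_center and the z axis of platform_top, either way round below 0.05 rad and contact force between the fingers and carrier above 2 N and value of joint platform above 0.005 m), for 0.1 s.
At the end, for the whole second after the job is handed in: Large spacer, medium spacer and carrier lie stacked in this order, flat on the table (3 degrees, heights 1.5 mm), each centred along the fence within 8 mm, a short edge within 7 mm of the fence, square to it within 7 degrees; the sprung table is less than 4.5 mm down; all let go (x of large_spacer_center in the frame of platform_top between -0.008 and 0.008 m and y of large_spacer_center in the frame of platform_top between -0.002 and 0.008 m and z of large_spacer_center in the frame of platform_top between 0.0045 and 0.0075 m and angle between the x axis of each of large_spacer_center, medium_spacer_center, carrier_center and the y axis of platform_top, either way round below 0.12 rad and angle between the z axis of each of large_spacer_center, medium_spacer_center, carrier_center and the z axis of platform_top, either way round below 0.05 rad and x of medium_spacer_center in the frame of platform_top between -0.008 and 0.008 m and y of medium_spacer_center in the frame of platform_top between 0.005 and 0.015 m and z of medium_spacer_center in the frame of platform_top between 0.0155 and 0.0185 m and x of carrier_center in the frame of platform_top between -0.008 and 0.008 m and y of carrier_center in the frame of platform_top between 0.012 and 0.022 m and z of carrier_center in the frame of platform_top between 0.0245 and 0.0275 m and value of joint platform below 0.0045 m); the robot touches nothing.
It fails at once if a bystander is moved by more than 25 mm (distance of any of jar, lens_ring, tweezers, lens_cap, rinse_bottle, chip_tray from where it was at the start of the episode above 0.025 m).
It fails at once if the sprung table is pressed harder than 40 N (contact force between large_spacer and platform above 40 N).
It fails at once if the table's tilt is changed (value of joint cradle below 0.4 rad or value of joint cradle above 0.62 rad).
It also fails if it takes over 72 s, if anything falls off the work surface, if the arm or the gripper's body presses on something with over 40 N, if the wrist force passes 120 N, or if a joint passes its speed limit or range.

ROBOT

A 6-joint arm with a two-finger parallel gripper is mounted at the origin on the work surface. World frame = base frame: x ahead of the robot, y to its left, z up, the work surface at z = 0. Lengths are in mm, angles in degrees, forces in N, time in s.
With the tool pointing down it reaches from about 350 to 850 mm from the base axis. Payload 8.1 kg.
Tool frame: the origin (TCP) lies at the very end of the fingers, on their centre line; the grasp point (between the pads) lies 19 mm behind it; z points along the fingers, y is the direction in which the jaws open and shut (so a half turn about z gives the same grasp; the last joint's range is limited). The gripper opens to 85 mm and grips with 20 to 120 N. Pads are 22 mm wide; open, the fingers measure 114 mm over their backs; the gripper's body (76 mm by 85 mm) begins 54 mm behind the grasp point. The pads swing forward as they close: fully open they stand 13 mm farther back than shut.
Start: joints at [-68.95, 7.471, 85.268, -0, 87.261, -4.893], TCP at [262.511, -539.531, 231.292] pointing down, gripper open.
Joint ranges: [-169.43, 169.43], [-51.17, 129.36], [1.28, 143.12], [-76.62, 256.62], [0, 156.53], [-152.29, 152.29]. Speed limits (degrees/s): [136.94, 136.94, 159.86, 180, 180, 180].

INTERFACE

Orientations are given as [roll, pitch, yaw] about the fixed x, y, z axes, in that order (R = Rz(yaw) Ry(pitch) Rx(roll)).
In Python, from bench import r gives the robot as it stands.
- The arm moves only by the shell command python3 -m jog 'ROWS' [OPENING] [FORCE]. ROWS is JSON, a list of rows, each a list of 6 numbers: the shift along the tool's x, y, z normalised to -1 to 1, where 1 is 0.25 m, then the turn, a rotation vector about the tool's x, y, z normalised to -1 to 1, where 1 is pi rad. In form: [[x, y, z, ax, ay, az], ...]. A call has 1 to 10 rows; each row is the pose to reach, as a shift and turn from the pose commanded when the call began, along the tool's axes at that moment, turning the shorter way round; what a row does not reach only later rows make up. A row lasts 1/10 s, in which the tool goes at most 50 mm and 8.59 degrees, less where a joint would pass 70% of its speed; a pose out of reach is approached as far as the arm can. A call with a number of a shift or a turn outside -1 to 1 is refused whole. A call with a gripper value outside its range is refused whole. OPENING is the opening, from 0 (shut) to 1 (fully open), set as the call begins (- or left out, the last holds). The fingers move at their own pace and stop on an object; FORCE is the grip in N (left out, the last holds). Time passes only in rows, so rows that repeat a pose let the fingers close. It gives the time, the measured TCP pose, the force and the opening at its end, in the units of the state.
- r.sense(): the state, without advancing time (a new reading comes with each control period).
- r.snapshot(name): name is "side" or "top"; returns a dict with "pixels" (384x512x3 uint8, red, green, blue), "intrinsics" (3x3 intrinsics, pixels), "extrinsics" (4x4, takes a point from camera to world coordinates). Camera axes: x right, y down, z forward; pixel columns grow to the right and rows downward; lengths in mm; the calibration is good to about 2 mm. A picture is of the moment at which its call begins. There is no depth.
- r.hand_in(): hands the job in, once; it reports no verdict.
The state is a dict: "time": time; "joint_pos": joint angles; "qd": joint speeds; "joint_efforts": joint torques, N m; "tool_pos": TCP position; "tcp_rot": TCP orientation; "ft_force": force on the tool from outside, world axes, zero at the start; "wrist_torque": the same for the moment, N m; "finger_gap": finger opening in mm.
Only numpy, scipy, OpenCV 4.12 (cv2) and the standard library are available. Lean on these libraries where they do the work, as an engineer would, in place of code of your own. Each camera call takes 0.05 s, during which the arm holds its last target.

## Working session

There is one attempt and no reset: what is moved stays moved. The work goes in short steps, Python scripts to look and compute and a shell command to move; the robot and the scene stay as the last step left them, time stands still between calls to the robot, and variables do not carry over. Pictures are saved under pics/ and viewed, and the job is handed in when it is done.

```bash
ls; mkdir -p pics
python3 - <<'E'
from bench import r
import cv2,json
print(r.sense())
for n in("side","top"):
    s=r.snapshot(n); cv2.imwrite(f"pics/{n}0.png",s["pixels"][:,:,::-1]); print(n,s["intrinsics"],s["extrinsics"])
E
```

```text
pics
{'time': 0.0, 'joint_pos': array([-6.89503810e+01,  7.51713773e+00,  8.53289834e+01,  1.78506042e-03,
        8.72604058e+01, -4.89375021e+00]), 'qd': array([ 0.02912518, -0.00850544,  0.02640632,  0.09848944, -0.00102186,
        0.04785008]), 'joint_efforts': array([-1.59500109e-03, -5.69401324e+01, -5.00549841e+01, -8.04320061e-04,
        1.50628248e-02, -8.25022721e-05]), 'tool_pos': array([ 262.31820627, -539.01741993,  230.22609638]), 'tcp_rot': array([-1.79894013e+02, -1.08639852e-02,  2.59432722e+01]), 'ft_force': array([ 0.3348721 ,  0.0383469 , -0.08801409]), 'wrist_torque': array([ 0.00319625,  0.00538823, -0.04932417]), 'finger_gap': 85.17194694543356}
side [[361.65711128   0.         251.30353656]
 [  0.         361.65711128 193.45620444]
 [  0.           0.           1.        ]] [[-8.47389595e-01 -3.92250910e-01  3.57868827e-01  2.44186102e+02]
 [-5.30948287e-01  6.19654394e-01 -5.78033173e-01  5.88409562e+02]
 [ 4.97904671e-03 -6.79829137e-01 -7.33353635e-01  7.79182833e+02]
 [ 0.00000000e+00  0.00000000e+00  0.00000000e+00  1.00000000e+00]]
top [[459.6820516    0.         259.71147156]
 [  0.         459.6820516  185.90480905]
 [  0.           0.           1.        ]] [[ 1.85331621e-02 -9.94196954e-01  1.05966685e-01  4.38587776e+02]
 [-9.99789363e-01 -1.74933551e-02  1.07337314e-02  7.86943720e+01]
 [-8.81773017e-03 -1.06143294e-01 -9.94311746e-01  1.28348734e+03]
 [ 0.00000000e+00  0.00000000e+00  0.00000000e+00  1.00000000e+00]]
```

View pics/side0.png

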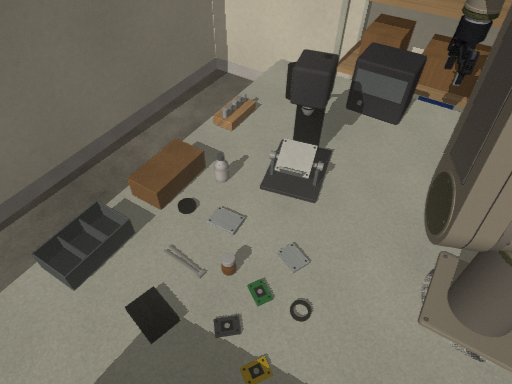

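View pics/top0.png

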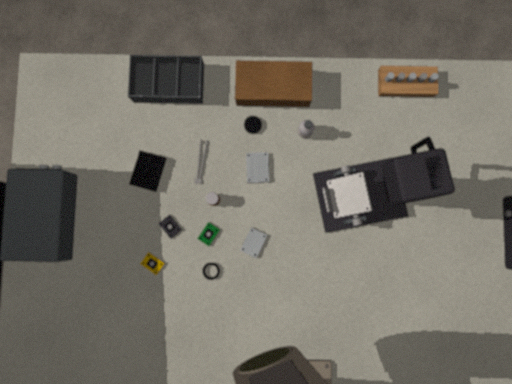

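The overview shows the platform at top-view (348,195) with the fence at its left edge and the head on its right. The large spacer is at (258,168), the medium spacer at (255,242), and the dark carrier at (171,227). The green and yellow look-alikes are at (209,233) and (152,263). I'll zoom in next.

Run:
```python
import cv2
t=cv2.imread("pics/top0.png"); s=cv2.imread("pics/side0.png")
def crop(im,x0,y0,x1,y1,k,n): cv2.imwrite(n,cv2.resize(im[y0:y1,x0:x1],None,fx=k,fy=k,interpolation=cv2.INTER_CUBIC))
crop(t,300,140,460,240,5,"pics/tA.png")
crop(t,140,145,300,275,5,"pics/tB.png"); crop(s,240,40,350,210,3.5,"pics/sA.png"); crop(s,190,190,330,345,3.8,"pics/sB.png")
crop(s,255,130,345,205,8,"pics/sC.png")
```

```text
(no output)
```

View pics/tA.png

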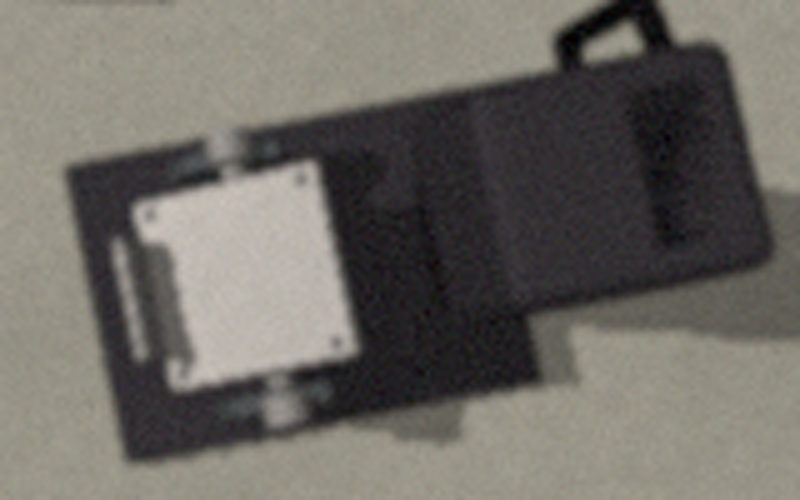

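View pics/tB.png

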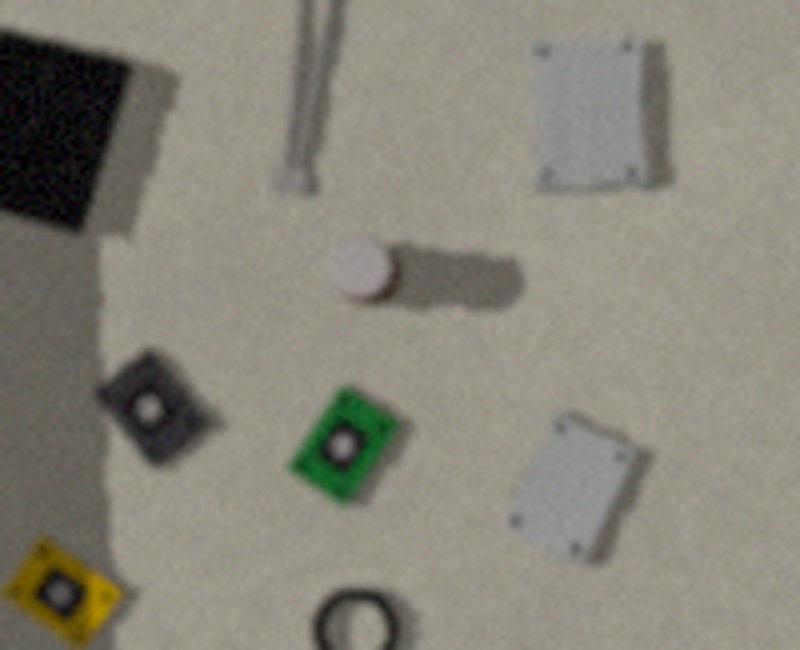

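View pics/sC.png

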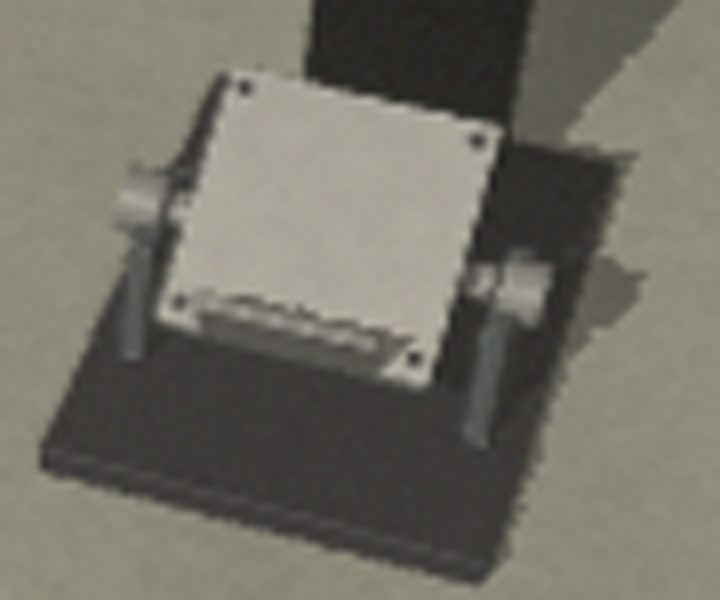

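View pics/sB.png

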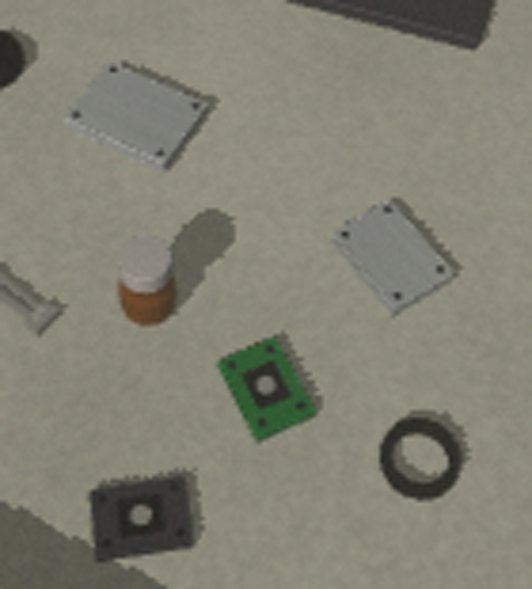

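View pics/sA.png

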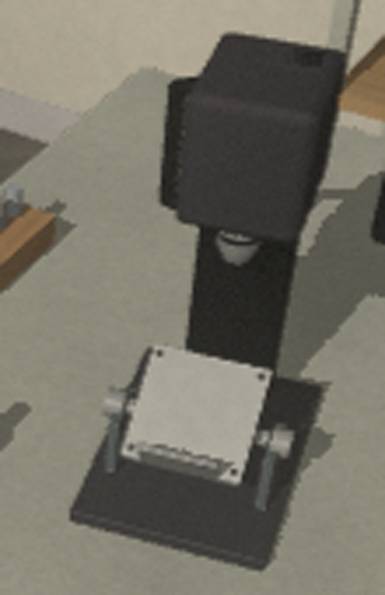

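```bash
cat > h.py <<'E'
import numpy as np, pickle
from scipy.spatial.transform import Rotation as R
from scipy.optimize import least_squares
K={"side":np.array([[361.65711128,0,251.30353656],[0,361.65711128,193.45620444],[0,0,1]]),
"top":np.array([[459.6820516,0,259.71147156],[0,459.6820516,185.90480905],[0,0,1]])}
E={"side":np.array([[-8.47389595e-01,-3.92250910e-01,3.57868827e-01,2.44186102e+02],[-5.30948287e-01,6.19654394e-01,-5.78033173e-01,5.88409562e+02],[4.97904671e-03,-6.79829137e-01,-7.33353635e-01,7.79182833e+02],[0,0,0,1]]),
"top":np.array([[1.85331621e-02,-9.94196954e-01,1.05966685e-01,4.38587776e+02],[-9.99789363e-01,-1.74933551e-02,1.07337314e-02,7.86943720e+01],[-8.81773017e-03,-1.06143294e-01,-9.94311746e-01,1.28348734e+03],[0,0,0,1]])}
def proj(c,P):
    P=np.atleast_2d(P); q=(P-E[c][:3,3])@E[c][:3,:3]; q=q@K[c].T
    return q[:,:2]/q[:,2:]
def uncrop(p,k,x0,y0): return (np.array(p,float)+.5)/k-.5+np.array([x0,y0])
def fitpts(obs):
    # triangulate: obs dict cam-> Nx2 ; each independent
    out=[]
    for i in range(len(obs["top"])):
        f=lambda X:np.r_[proj("top",X)[0]-obs["top"][i],proj("side",X)[0]-obs["side"][i]]
        s=least_squares(f,[400,0,50.]); out.append(np.r_[s.x,np.sqrt(2*s.cost/4)])
    return np.array(out)
def fit(obs,pts,p0,flat):
    # pts Nx3 local; params center + rotvec (or yaw); inset handled outside
    def f(p):
        Rm=R.from_euler("z",p[3]).as_matrix() if flat else R.from_rotvec(p[3:6]).as_matrix()
        W=pts@Rm.T+p[:3]
        return np.r_[(proj("top",W)-obs["top"]).ravel(),(proj("side",W)-obs["side"]).ravel()]
    s=least_squares(f,p0,loss="soft_l1"); return s.x,np.sqrt(np.mean(f(s.x)**2)),f(s.x)
def rect(w,h): return np.array([[w/2,h/2,0],[w/2,-h/2,0],[-w/2,-h/2,0],[-w/2,h/2,0]])
E
cat > m1.py <<'E'
from h import *
np.set_printoptions(precision=2,suppress=True)
tA=lambda p:uncrop(p,5,300,140); tB=lambda p:uncrop(p,5,140,145)
sC=lambda p:uncrop(p,8,255,130); sB=lambda p:uncrop(p,3.8,190,190)
# platform: order (+xw,fence),(−xw,fence),(-xw,up),(+xw,up)
o={"top":tA([[133,205],[175,390],[358,353],[320,160]]),"side":sC([[160,318],[428,388],[502,130],[225,72]])}
oh={"top":tA([[151,216],[185,368],[336,342],[303,180]]),"side":sC([[181,302],[414,358],[478,142],[246,88]])}
T=fitpts(o);print("plat corners\n",T,"\n",fitpts(oh))
# local: x level along fence; y downslope; fence ~+yw ; z=n ; x = y×z
loc=np.array([[ 50,50,0],[-50,50,0],[-50,-50,0],[50,-50,0.]])
A=T[:,:3]; c=A.mean(0); Y=A[:2].mean(0)-A[2:].mean(0); X=A[[0,3]].mean(0)-A[[1,2]].mean(0); print("edge",np.linalg.norm(X),np.linalg.norm(Y))
Y/=np.linalg.norm(Y); Z=np.cross(X/np.linalg.norm(X),Y); Z/=np.linalg.norm(Z); X=np.cross(Y,Z)
R0=R.from_matrix(np.c_[X,Y,Z])
hl=fitpts(oh)[:,:3]; 
for nm,ob,l in(("corn",o,loc),("hole",oh,None)):
    for ins in ([0] if l is not None else [7,8,9]):
        L=loc if l is not None else loc*(50-ins)/50
        p,e,_=fit(ob,L,np.r_[c,R0.as_rotvec()],False); M=R.from_rotvec(p[3:]).as_matrix()
        print(nm,ins,p[:3],"rms",e,"n",M[:,2],"tilt",np.degrees(np.arccos(M[2,2])),"x",M[:,0],"y",M[:,1])
def plate(nm,o,w,h,yaw0,ins=None):
    T=fitpts(o); print(nm,"tri\n",T, T[:,:3].mean(0))
    p,e,f=fit(o,rect(w,h),np.r_[T[:,:3].mean(0),yaw0],True); print(" fit",p[:3],np.degrees(p[3]),"rms",e)
# large: local x ~ world +x : corners (+,+),(+,-),(-,-),(-,+)
plate("L",{"top":tB([[535,40],[643,40],[648,185],[540,188]]),"side":sB([[66,118],[120,63],[212,98],[166,168]])},84,62,0)
plate("Lh",{"top":tB([[544,51],[627,47],[634,175],[547,174]]),"side":sB([[76,115],[113,69],[196,105],[159,154]])},74,52,0)
# medium: top corner,right,bottom,left ; long edge top->left. local +x end = {top,right}: (+,+)=top,(+,-)=right,(-,-)=bottom,(-,+)=left
plate("M",{"top":tB([[565,412],[642,452],[590,562],[510,515]]),"side":sB([[333,238],[395,197],[460,268],[396,314]])},70,50,-.5)
plate("Mh",{"top":tB([[562,427],[621,456],[576,549],[516,520]]),"side":sB([[345,235],[388,210],[441,269],[398,296]])},60,40,-.5)
# carrier: long edge top->right. +x end={left? } use ends {top,left} and {right,bottom}: (+,+)=left,(+,-)=top,(-,-)=right,(-,+)=bottom
plate("C",{"top":tB([[98,395],[152,350],[212,412],[158,466]]),"side":sB([[97,556],[90,490],[186,474],[194,540]])},56,40,.7)
print("dot",fitpts({"top":tB([[149,409]]),"side":sB([[141,515]])}))
E
python3 m1.py
```

```text
plat corners
 [[ 584.45  -84.6    70.76    0.19]
 [ 487.98 -107.02   67.83    0.11]
 [ 506.53 -192.23  116.01    0.15]
 [ 606.77 -174.08  111.23    0.52]] 
 [[ 579.43  -93.25   73.96    0.13]
 [ 498.14 -111.83   73.51    0.25]
 [ 511.44 -181.27  116.14    0.  ]
 [ 594.8  -164.79  115.5     0.23]]
edge 100.43094958953388 100.05526170649519
corn 0 [ 546.31 -139.42   91.57] rms 0.4050685197352674 n [-0.09  0.44  0.89] tilt 26.95673499832615 x [ 0.98  0.21 -0.01] y [-0.19  0.87 -0.45]
hole 7 [ 546.02 -137.98   94.2 ] rms 0.46914345126993756 n [-0.09  0.51  0.86] tilt 31.13552628699077 x [ 0.98  0.2  -0.01] y [-0.18  0.84 -0.52]
hole 8 [ 545.91 -137.79   94.76] rms 0.25844467067596716 n [-0.11  0.49  0.86] tilt 30.43732061090407 x [0.98 0.21 0.01] y [-0.18  0.84 -0.51]
hole 9 [ 545.83 -137.62   95.22] rms 0.401822695165995 n [-0.12  0.49  0.87] tilt 30.04630513072916 x [0.98 0.21 0.02] y [-0.18  0.85 -0.5 ]
L tri
 [[667.91 131.07   9.23   0.02]
 [666.95  69.38   9.92   0.51]
 [585.8   66.26  18.44   0.02]
 [584.89 126.7    4.54   0.05]] [626.39  98.35  10.53]
 fit [626.77  98.33   9.16] 2
[... 275 characters left out ...]
460.34 110.36  -3.12   0.06]
 [438.11  66.85   9.33   0.17]
 [376.78  94.12   8.75   0.37]
 [400.02 138.84  -5.72   0.65]] [418.81 102.54   2.31]
 fit [418.48 102.49   2.46] -24.85657824908939 rms 0.855123290807854
Mh tri
 [[451.61 111.46   8.9    0.01]
 [436.47  78.67   9.46   0.04]
 [385.31 102.43  11.08   0.03]
 [400.01 135.51  11.17   0.09]] [418.35 107.02  10.15]
 fit [418.44 106.7    9.36] -24.49371702807459 rms 0.7005780784436051
C tri
 [[466.11 370.74   4.19   0.38]
 [491.86 341.75   4.35   0.44]
 [453.39 304.82   3.13   0.77]
 [425.8  334.74   4.81   0.07]] [459.29 338.01   4.12]
 fit [459.27 337.96   3.85] 42.08035525379259 rms 0.6117442600223405
dot [[457.7  340.28   9.76   0.09]]
```

```bash
python3 - <<'E'
from bench import r
import numpy as np
for n in("top","side"):
    a=np.mean([r.snapshot(n)["pixels"].astype(float) for _ in range(6)],0); np.save(n+"avg.npy",a)
E
cat > m2.py <<'E'
from h import *
import cv2
np.set_printoptions(precision=2,suppress=True)
I={n:np.load(n+"avg.npy").mean(2) for n in("top","side")}
tA=lambda p:uncrop(p,5,300,140); tB=lambda p:uncrop(p,5,140,145)
sC=lambda p:uncrop(p,8,255,130); sB=lambda p:uncrop(p,3.8,190,190)
def cen(im,p,rad,sign=-1):
    p=np.array(p,float)
    for _ in range(6):
        n=2*int(np.ceil(rad))*4+1
        g=np.linspace(-rad,rad,n); gx,gy=np.meshgrid(g+p[0],g+p[1])
        w=cv2.remap(im.astype(np.float32),gx.astype(np.float32),gy.astype(np.float32),cv2.INTER_CUBIC)
        m=sign*(w-np.median(w)); m=np.clip(m-0.35*m.max(),0,None)
        m*=((gx-p[0])**2+(gy-p[1])**2<rad**2)
        q=np.array([(m*gx).sum(),(m*gy).sum()])/m.sum()
        if np.hypot(*(q-p))<.01: break
        p=q
    return p
def ref(o,rt,rs,sign=-1):
    out={}
    for c,rad in(("top",rt),("side",rs)):
        out[c]=np.array([cen(I[c],p,rad,sign) for p in o[c]]); print(c,"moved",np.hypot(*(out[c]-o[c]).T))
    return out
oh={"top":tA([[151,216],[185,368],[336,342],[303,180]]),"side":sC([[181,302],[414,358],[478,142],[246,88]])}
oh=ref(oh,1.5,1.5)
T=fitpts(oh);print(T)
def pf(p):
    c=p[:3];yaw,t,h=p[3:]
    M=(R.from_euler("z",yaw)*R.from_euler("x",-t)).as_matrix()
    W=(np.array([[1,1,0],[-1,1,0],[-1,-1,0],[1,-1,0]])*h)@M.T+c
    return M,W
f=lambda p:np.r_[(proj("top",pf(p)[1])-oh["top"]).ravel(),(proj("side",pf(p)[1])-oh["side"]).ravel()]
s=least_squares(f,np.r_[T[:,:3].mean(0),.2,.5,42]); M=pf(s.x)[0]
print("PLAT",s.x[:3],"yaw,tilt",np.degrees(s.x[3:5]),"half",s.x[5],"rms",np.sqrt(np.mean(s.fun**2)),s.fun); print(M)
res={"plat":(s.x[:3],M)}
def plate(nm,o,rt,rs,w,h,yaw0):
    o=ref(o,rt,rs); T=fitpts(o); print(nm,T)
    def W(p): return rect(w-2*p[5],h-2*p[5])@R.from_euler("z",p[3]).as_matrix().T+p[:3]
    f=lambda p:np.r_[(proj("top",W(p))-o["top"]).ravel(),(proj("side",W(p))-o["side"]).ravel()]
    p0=np.r_[T[:,:3].mean(0),yaw0,0,6]; s=least_squares(f,p0); print(nm,s.x[:3],np.degrees(s.x[3]),"inset",s.x[5],"rms",np.sqrt(np.mean(s.fun**2)))
    res[nm]=(s.x[:3],s.x[3])
plate("L",{"top":tB([[544,51],[627,47],[634,175],[547,174]]),"side":sB([[76,115],[113,69],[196,105],[159,154]])},1.5,1.5,84,62,0)
plate("M",{"top":tB([[562,427],[621,456],[576,549],[516,520]]),"side":sB([[345,235],[388,210],[441,269],[398,296]])},1.5,1.5,70,50,-.5)
o=ref({"top":tB([[149,409]]),"side":sB([[141,515]])},4,4,1); print("dot",fitpts(o))
pickle.dump(res,open("res.pkl","wb"))
E
python3 m2.py
```

```text
top moved [0.34 4.06 0.19 0.54]
side moved [0.18 0.04 0.21 0.24]
[[ 579.84  -92.58   74.42    0.09]
 [ 504.01 -111.6    71.64    1.63]
 [ 511.32 -181.23  116.82    0.11]
 [ 595.25 -163.55  116.58    0.17]]
PLAT [ 547.63 -137.25   94.9 ] yaw,tilt [10.84 30.83] half 41.43234077814565 rms 1.0429539939595578 [ 0.65 -0.74  0.3   3.48 -0.61 -1.04  0.21 -0.09 -0.1  -0.41 -1.29 -0.05
 -0.8   0.17  0.45  0.03]
[[ 0.98 -0.16 -0.1 ]
 [ 0.19  0.84  0.5 ]
 [ 0.   -0.51  0.86]]
top moved [0.23 0.06 0.64 0.34]
side moved [0.13 0.15 0.19 0.41]
L [[661.45 126.61  12.71   0.12]
 [663.89  79.39  14.08   0.02]
 [593.19  75.77  14.93   0.11]
 [591.4  123.32  13.61   0.18]]
L [627.46 101.26  13.85] 3.009738949999871 inset 6.995546914945484 rms 0.1541013597922751
top moved [0.38 0.17 0.09 0.2 ]
side moved [0.33 0.33 0.34 0.29]
M [[451.54 112.42  11.6    0.01]
 [436.56  79.17  11.02   0.14]
 [385.65 102.79  11.52   0.15]
 [400.1  135.89  12.09   0.06]]
M [418.46 107.57  11.55] -24.439083468144233 inset 6.908050490293933 rms 0.12400548828206788
top moved [0.15]
side moved [0.14]
dot [[457.96 340.29  10.11   0.06]]
```

```bash
sed -i 's/^oh=ref(oh,1.5,1.5)/o1=oh["top"][1].copy(); oh=ref(oh,1.5,1.5); oh["top"][1]=o1/; s/^s=least_squares(f,np.r_\[T/w=np.ones(16); w[2:4]=.15\ns=least_squares(lambda p:f(p)*w,np.r_[T/' m2.py; python3 m2.py | grep -A4 PLAT
python3 - <<'E'
import numpy as np,cv2
for n,b in(("top",(310,150,440,235)),("side",(255,130,345,205))):
    a=np.load(f"{n}avg.npy")[b[1]:b[3],b[0]:b[2]]
    k=6 if n=="top" else 8
    a=np.clip(a*1.5 if n=="side" else a*1.6,0,255).astype(np.uint8)[:,:,::-1]
    cv2.imwrite(f"pics/z{n}.png",cv2.resize(a,None,fx=k,fy=k,interpolation=cv2.INTER_CUBIC))
E
```

```text
PLAT [ 545.69 -136.71   95.96] yaw,tilt [11.98 29.91] half 42.32708518496609 rms 0.18963335337265577 [-0.23 -0.   -0.1   0.13  0.03 -0.37  0.06 -0.02  0.15  0.07 -0.17  0.22
  0.01 -0.14  0.47 -0.08]
[[ 0.98 -0.18 -0.1 ]
 [ 0.21  0.85  0.49]
 [ 0.   -0.5   0.87]]
```

View pics/ztop.png

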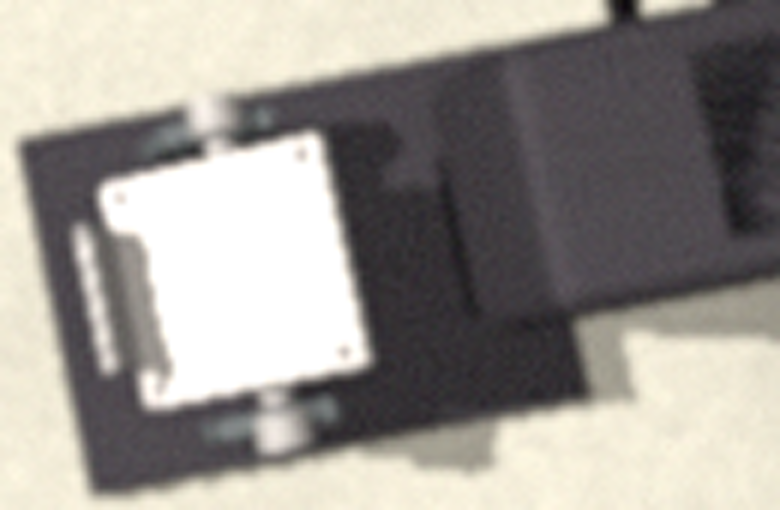

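View pics/zside.png

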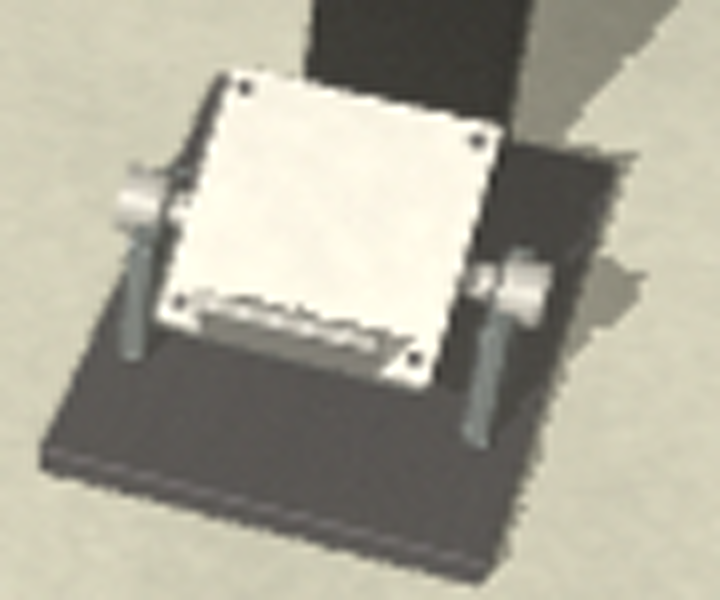

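Run:
```python
from h import *
np.set_printoptions(precision=1,suppress=True)
r=pickle.load(open("res.pkl","rb")); c,M=r["plat"]
T=fitpts({"top":uncrop([[437,95],[478,312]],6,310,150),"side":uncrop([[180,222],[292,240]],3.5,240,40)})
print(T); print((T[:,:3]-c)@M)
# horizontal frame
Rz=R.from_euler("z",12,degrees=True).as_matrix(); print((T[:,:3]-c)@Rz)
for q in (0,50): pass
print("rpy place", [R.from_matrix(np.c_[s*M[:,0]*0+ s*M[:,1], s*M[:,0]*1, -M[:,2]]).as_euler("xyz",degrees=True) for s in(1,-1)], [np.linalg.det(np.c_[M[:,1],M[:,0],-M[:,2]])])
```

```text
[[ 604.2 -194.9  221.8    0.2]
 [ 518.1 -208.2  229.1    0.7]]
[[  45.1 -122.6   74.7]
 [ -41.9 -122.1   83.4]]
[[ 45.1 -69.  125.8]
 [-41.9 -64.2 133.2]]
rpy place [array([180. ,  29.9, 102. ]), array([180. , -29.9, -78. ])] [np.float64(1.0)]
```

```bash
cat > rel.py <<'E'
# usage: python3 rel.py 'x,y,z,roll,pitch,yaw' ... : rows from measured pose
import sys,numpy as np
from scipy.spatial.transform import Rotation as R
from bench import r
s=r.sense(); p=s["tool_pos"]; Q=R.from_euler("xyz",s["tcp_rot"],degrees=True)
print("t",round(s["time"],2),"pos",p.round(1),"rpy",s["tcp_rot"].round(1),"F",s["ft_force"].round(1),"gap",round(s["finger_gap"],1),"q",s["joint_pos"].round(0))
for a in sys.argv[1:]:
    v=[float(x) for x in a.split(",")]; d=Q.inv().apply(np.array(v[:3])-p)/250; w=(Q.inv()*R.from_euler("xyz",v[3:],degrees=True)).as_rotvec()/np.pi
    print(a,"->",np.r_[d,w].round(4).tolist())
E
python3 rel.py 400,-200,231,180,0,26 400,-200,231,180,0,3
```

```text
t 0.7 pos [ 262.5 -539.6  231.4] rpy [180.    0.   25.9] F [ 0.9 -0.   0.7] gap 85.3 q [-69.   7.  85.  -0.  87.  -5.]
400,-200,231,180,0,26 -> [1.0887, -0.9808, 0.0013, 0.0, 0.0, -0.0003]
400,-200,231,180,0,3 -> [1.0887, -0.9808, 0.0013, 0.0, 0.0, 0.1275]
```

```bash
python3 -m jog '[[1,-0.9,0,0,0,0],[1,-0.9,0,0,0,0.05],[1,-0.9,0,0,0,0.12],[1,-0.9,0,0,0,0.12],[1,-0.9,0,0,0,0.12],[1,-0.9,0,0,0,0.12],[1,-0.9,0,0,0,0.12],[1,-0.9,0,0,0,0.12]]' 0.9; python3 rel.py 628,101,120,180,0,3
```

```text
time: 1.5
tool_pos: [390.4, -224.0, 231.6]
tcp_rot: [-180.0, -0.1, 4.6]
ft_force: [-0.1, -0.8, 0.7]
finger_gap: 77.1
t 1.5 pos [ 390.4 -224.   231.6] rpy [-1.8e+02 -1.0e-01  4.6e+00] F [-0.1 -0.8  0.7] gap 77.1 q [-36. -16. 108.   0.  89.  49.]
628,101,120,180,0,3 -> [1.0515, -1.2191, 0.449, -0.0002, -0.0005, 0.009]
```

```bash
python3 -m jog '[[0.84,-0.97,0,0,0,0.009],[0.84,-0.97,0,0,0,0.009],[0.84,-0.97,0,0,0,0.009],[0.84,-0.97,0,0,0,0.009],[0.84,-0.97,0,0,0,0.009],[0.84,-0.97,0.2,0,0,0.009],[0.84,-0.97,0.3,0,0,0.009],[0.84,-0.97,0.3,0,0,0.009]]'; python3 rel.py 627.5,100.5,60,180,0,3
```

```text
time: 2.3
tool_pos: [577.7, 32.1, 149.6]
tcp_rot: [-179.9, 0.5, 2.9]
ft_force: [-2.1, -0.6, -0.6]
finger_gap: 76.7
t 2.3 pos [577.7  32.1 149.6] rpy [-179.9    0.5    2.9] F [-2.1 -0.6 -0.6] gap 76.7 q [-2.  8. 94.  0. 79. 85.]
627.5,100.5,60,180,0,3 -> [0.2161, -0.263, 0.3569, -0.0004, 0.0029, -0.0007]
```

```bash
python3 -m jog '[[0.2,-0.25,0.2,0,0,0],[0.2,-0.25,0.34,0,0,0],[0.2,-0.25,0.34,0,0,0],[0.2,-0.25,0.34,0,0,0],[0.2,-0.25,0.34,0,0,0]]'; python3 rel.py 627.5,100.5,30,180,0,3
python3 - <<'E'
from bench import r
import cv2,numpy as np
for n,b,k in(("top",(210,130,310,205),7),("side",(190,150,290,240),7)):
    a=r.snapshot(n)["pixels"][b[1]:b[3],b[0]:b[2],::-1]; cv2.imwrite(f"pics/g1{n}.png",cv2.resize(a,None,fx=k,fy=k,interpolation=cv2.INTER_CUBIC))
E
```

```text
time: 2.8
tool_pos: [627.2, 93.4, 72.4]
tcp_rot: [180.0, -0.0, 2.7]
ft_force: [0.2, -0.2, 1.0]
finger_gap: 76.8
t 2.8 pos [627.2  93.4  72.4] rpy [180.   -0.    2.7] F [ 0.2 -0.2  1. ] gap 76.8 q [ 4. 20. 88. -0. 72. 91.]
627.5,100.5,30,180,0,3 -> [0.0023, -0.0284, 0.1694, 0.0002, -0.0001, -0.0017]
```

View pics/g1side.png

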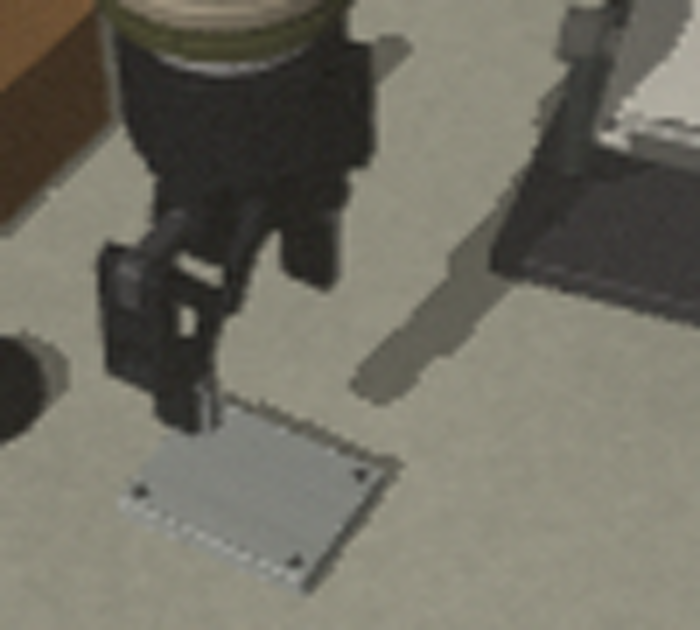

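View pics/g1top.png

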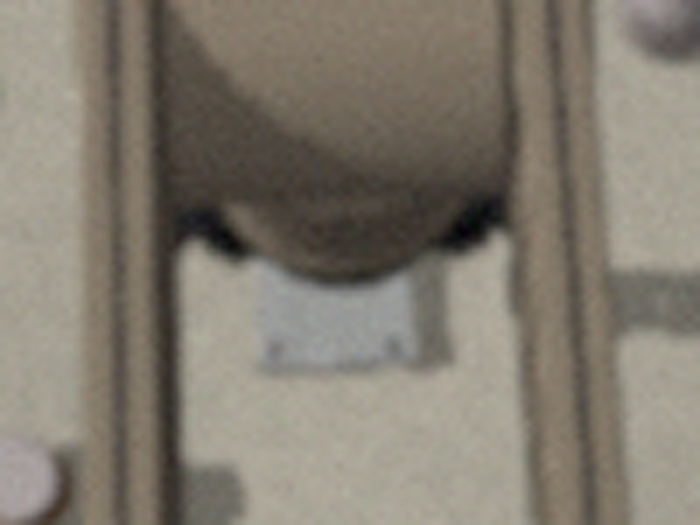

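The side view shows the +y fingertip at about crop (190–215, 430), which is px (218,211), above the plate. The top view is mostly blocked by the arm. I'll check the tip height against the TCP.

```bash
python3 - <<'E'
from h import *
np.set_printoptions(precision=1,suppress=True)
from scipy.spatial.transform import Rotation as R
c=np.array([627.2,93.4,72.4]); 
for dz in(0,5,10,15):
    # finger pad inner tip corners; tool y=(sin,-cos)
    P=[c+R.from_euler("z",2.7,degrees=True).apply([dx,38.4,0])+[0,0,dz] for dx in(-11,11)]
    print(dz,((proj("side",np.array(P))-[190,150]+.5)*7-.5).tolist())
E
python3 rel.py 627.5,100.5,30,180,0,3
```

```text
0 [[226.00616854461668, 451.0156540292558], [175.00673176905053, 427.98561984931405]]
5 [[225.24606167815608, 442.15249869041054], [174.0490775278973, 419.10063727063675]]
10 [[224.4798139680808, 433.2177386164031], [173.0837479055362, 410.1444435748531]]
15 [[223.7073506954776, 424.2105025543031], [172.11065025604458, 401.11617920599883]]
t 2.9 pos [628.2  93.4  74. ] rpy [180.   -0.2   2.7] F [ 0.9  0.1 -0. ] gap 76.9 q [ 4. 20. 88. -0. 72. 91.]
627.5,100.5,30,180,0,3 -> [-0.0023, -0.0286, 0.1758, 0.0001, -0.0011, -0.0019]
```

```bash
python3 -m jog '[[0,-0.03,0.1,0,0,-0.002],[0,-0.03,0.2,0,0,-0.002],[0,-0.03,0.2,0,0,-0.002],[0,-0.03,0.2,0,0,-0.002]]'; python3 rel.py 627.5,101,-3,180,0,3
```

```text
time: 3.3
tool_pos: [626.9, 101.4, 22.8]
tcp_rot: [180.0, -0.1, 3.0]
ft_force: [1.0, 0.7, 0.2]
finger_gap: 76.6
t 3.3 pos [626.9 101.4  22.8] rpy [ 1.8e+02 -1.0e-01  3.0e+00] F [1.  0.7 0.2] gap 76.6 q [ 5. 23. 89. -0. 67. 92.]
627.5,101,-3,180,0,3 -> [0.002, 0.0018, 0.1032, 0.0, -0.0003, 0.0002]
```

```bash
python3 -m jog '[[0.002,0,0.05,0,0,0],[0.002,0,0.085,0,0,0],[0.002,0,0.1,0,0,0],[0.002,0,0.1,0,0,0]]'; python3 -m jog '[[0,0,0,0,0,0],[0,0,0,0,0,0],[0,0,0,0,0,0],[0,0,0,0,0,0],[0,0,0,0,0,0]]' 0.5 40; python3 rel.py
```

```text
time: 3.7
tool_pos: [626.2, 102.1, -4.7]
tcp_rot: [180.0, 0.1, 3.1]
ft_force: [0.1, -0.9, -0.2]
finger_gap: 76.8
time: 4.2
tool_pos: [627.4, 102.3, -3.2]
tcp_rot: [-180.0, -0.0, 3.1]
ft_force: [0.4, -0.5, 2.6]
finger_gap: 61.2
t 4.2 pos [627.4 102.3  -3.2] rpy [-180.    -0.     3.1] F [ 0.4 -0.5  2.6] gap 61.2 q [ 5. 25. 90.  0. 65. 92.]
```

```bash
cat > pl.py <<'E'
# python3 pl.py y,h ... : rows to put TCP at platform-frame (0,y,h), tool along -n, tool x=+y
import sys,numpy as np
from scipy.spatial.transform import Rotation as R
from bench import r
c=np.array([545.7,-136.7,94.5]); M=(R.from_euler("z",12,degrees=True)*R.from_euler("x",-29.9,degrees=True)).as_matrix()
T=R.from_matrix(np.c_[M[:,1],M[:,0],-M[:,2]])
s=r.sense(); p=s["tool_pos"]; Q=R.from_euler("xyz",s["tcp_rot"],degrees=True)
F=s["ft_force"]
print("t",round(s["time"],2),"pos",p.round(1),"rpy",s["tcp_rot"].round(1),"F",F.round(1),"gap",round(s["finger_gap"],1),"q",s["joint_pos"].round(0))
print("TCP in platform frame",((p-c)@M).round(1),"F plat",(F@M).round(1),"rot err deg",np.degrees((Q.inv()*T).as_rotvec()).round(1))
for a in sys.argv[1:]:
    y,h=map(float,a.split(",")); g=c+M@np.array([0,y,h])
    print(a,g.round(1),"->",np.r_[Q.inv().apply(g-p)/250,(Q.inv()*T).as_rotvec()/np.pi].round(4).tolist())
E
python3 -m jog '[[0,0,-0.02,0,0,0],[0,0,-0.1,0,0,0],[0,0,-0.25,0,0,0],[0,0,-0.45,0,0,0],[0,0,-0.6,0,0,0],[0,0,-0.6,0,0,0],[0,0,-0.6,0,0,0]]' 0.5 60; python3 pl.py 2.5,120 2.5,60
```

```text
time: 4.9
tool_pos: [627.7, 102.3, 147.6]
tcp_rot: [-180.0, -0.1, 3.1]
ft_force: [-0.2, -0.2, -2.1]
finger_gap: 60.6
t 4.9 pos [627.7 102.3 147.6] rpy [-1.8e+02 -1.0e-01  3.1e+00] F [-0.2 -0.2 -2.1] gap 60.6 q [ 5. 16. 85.  0. 79. 92.]
TCP in platform frame [129.9 161.4 154.1] F plat [-0.3  0.9 -1.8] rot err deg [-25.6 -22.1 -96.5]
2.5,120 [532.8 -76.1 197.3] -> [-0.4168, 0.6919, -0.1996, -0.1424, -0.1229, -0.5359]
2.5,60 [ 539.  -105.3  145.3] -> [-0.3988, 0.8101, 0.0085, -0.1424, -0.1229, -0.5359]
```

```bash
python3 -m jog '[[-0.04,0.07,-0.1,-0.0113,-0.0098,-0.0428],[-0.1,0.15,-0.2,-0.0227,-0.0196,-0.0857],[-0.2,0.3,-0.2,-0.034,-0.0294,-0.128],[-0.3,0.45,-0.2,-0.0453,-0.0391,-0.171],[-0.4,0.6,-0.2,-0.0567,-0.0489,-0.214],[-0.417,0.692,-0.2,-0.068,-0.0587,-0.256],[-0.417,0.692,-0.2,-0.0793,-0.0685,-0.299],[-0.417,0.692,-0.2,-0.0907,-0.0783,-0.342],[-0.417,0.692,-0.2,-0.102,-0.088,-0.385],[-0.417,0.692,-0.2,-0.114,-0.098,-0.428]]'; python3 pl.py 2.5,120
```

```text
time: 5.9
tool_pos: [530.8, -76.2, 193.5]
tcp_rot: [175.7, 24.7, 80.9]
ft_force: [0.7, 0.2, -0.9]
finger_gap: 60.7
t 5.9 pos [530.8 -76.2 193.5] rpy [175.7  24.7  80.9] F [ 0.7  0.2 -0.9] gap 60.7 q [  3.  -0. 101. -25.  81.  16.]
TCP in platform frame [ -2.    4.6 116.9] F plat [ 0.8  0.5 -0.8] rot err deg [ -5.4  -4.4 -18.9]
2.5,120 [532.8 -76.1 197.3] -> [-0.0047, 0.009, -0.0138, -0.03, -0.0243, -0.1051]
```

```bash
python3 -m jog '[[0,0,0,-0.012,-0.01,-0.042],[0,0,0,-0.024,-0.02,-0.084],[0,0,0,-0.03,-0.0243,-0.105],[0,0,0,-0.03,-0.0243,-0.105],[0,0,0,-0.03,-0.0243,-0.105]]'; python3 pl.py 2.5,30
```

```text
time: 6.4
tool_pos: [531.2, -76.1, 194.6]
tcp_rot: [179.7, 29.8, 101.4]
ft_force: [-0.1, -0.1, -2.1]
finger_gap: 60.1
t 6.4 pos [531.2 -76.1 194.6] rpy [179.7  29.8 101.4] F [-0.1 -0.1 -2.1] gap 60.1 q [  6.  -4. 106. -31.  77.   1.]
TCP in platform frame [ -1.6   4.1 117.8] F plat [-0.2  1.  -1.9] rot err deg [-0.  -0.1 -0.5]
2.5,30 [ 542.1 -120.   119.3] -> [-0.0068, 0.0065, 0.3513, -0.0, -0.0004, -0.0028]
```

```bash
python3 -m jog '[[0,0,0.12,0,0,0],[-0.004,0.006,0.25,0,0,-0.003],[-0.007,0.006,0.35,0,0,-0.003],[-0.007,0.006,0.35,0,0,-0.003],[-0.007,0.006,0.35,0,0,-0.003],[-0.007,0.006,0.35,0,0,-0.003]]'; python3 pl.py 2.5,0
cat > snap.py <<'E'
import sys,cv2,numpy as np
from bench import r
tag=sys.argv[1]; B={"top":(305,135,435,235),"side":(250,110,350,210)}
for n in sys.argv[2:] or ["top","side"]:
    b=B[n]; k=6
    a=np.mean([r.snapshot(n)["pixels"].astype(float) for _ in range(2)],0)
    a=a[b[1]:b[3],b[0]:b[2],::-1].clip(0,255).astype(np.uint8); cv2.imwrite(f"pics/{tag}{n}.png",cv2.resize(a,None,fx=k,fy=k,interpolation=cv2.INTER_CUBIC))
E
python3 snap.py p1
```

```text
time: 7.0
tool_pos: [543.9, -119.8, 122.2]
tcp_rot: [179.8, 29.9, 102.0]
ft_force: [-0.3, -0.6, -1.6]
finger_gap: 60.3
t 7.0 pos [ 543.9 -119.8  122.2] rpy [179.8  29.9 102. ] F [-0.3 -0.6 -1.6] gap 60.3 q [  1.   1. 109. -32.  67.   1.]
TCP in platform frame [ 1.7  0.9 32.5] F plat [-0.5  0.3 -1.7] rot err deg [ 0.2 -0.  -0. ]
2.5,0 [ 545.2 -134.6   93.3] -> [0.0065, -0.0073, 0.1298, 0.0011, -0.0001, -0.0001]
```

View pics/p1side.png

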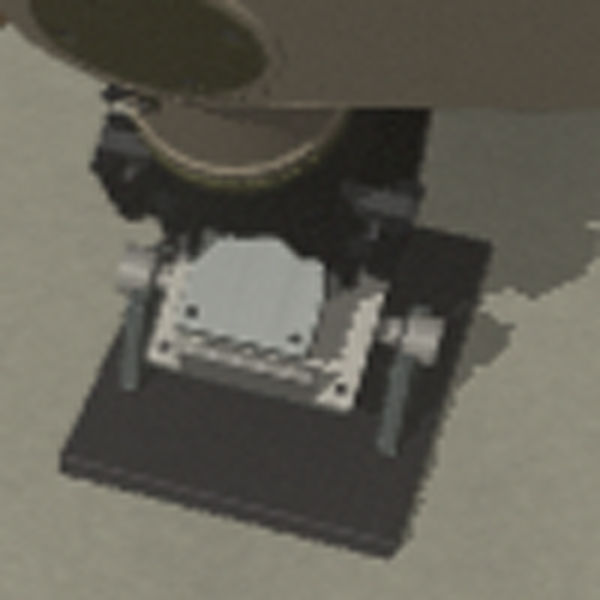

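View pics/p1top.png

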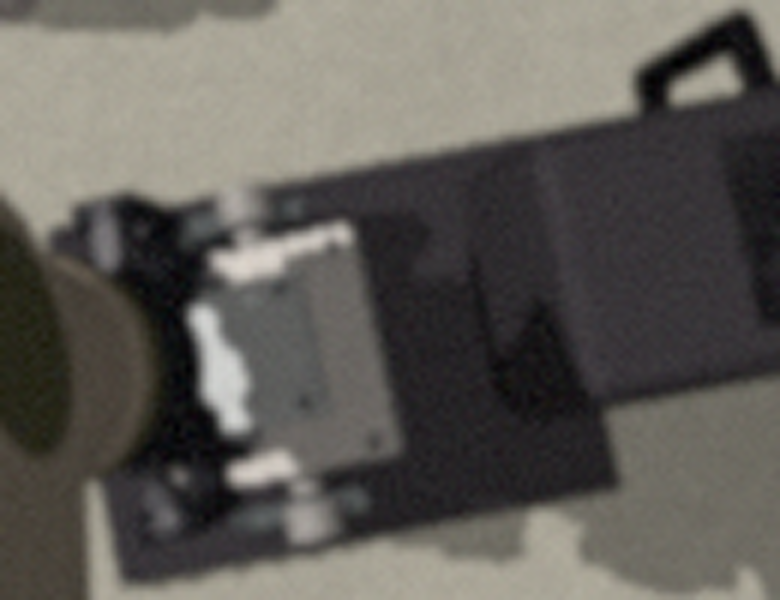

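The side view shows the plate's fence-side holes at crop (192,314) and (295,339). The top view shows its uphill holes at (279,290) and (306,402). I'll compare these with the predicted positions.

```bash
cat > chk.py <<'E'
from h import *
np.set_printoptions(precision=1,suppress=True)
p=np.array([543.9,-119.8,122.2]); Q=R.from_euler("xyz",[179.8,29.9,102],degrees=True)
L=np.array([[35,24,-15.2],[35,-24,-15.2],[-35,24,-15.2],[-35,-24,-15.2]]); W=Q.apply(L)+p
print("side pred",uncr:=(proj("side",W)-[250,110]+.5)*6-.5)
print("top pred",(proj("top",W)-[305,135]+.5)*6-.5)
E
python3 chk.py; python3 -c "
from bench import r; print(r.sense()['tool_pos'],r.sense()['tcp_rot'])"
```

```text
side pred [[194.1 311.3]
 [296.9 336.6]
 [237.4 171.3]
 [339.3 194.6]]
top pred [[128.9 322.8]
 [152.3 433.8]
 [284.7 286.3]
 [309.5 400.5]]
[ 543.95250661 -119.49484207  122.31736819] [179.77585128  29.89859479 102.04151203]
```

```bash
python3 -m jog '[[0,-0.007,0.03,0,0,0],[0,-0.007,0.07,0,0,0],[0,-0.007,0.1,0,0,0],[0,-0.007,0.11,0,0,0],[0,-0.007,0.11,0,0,0],[0,-0.007,0.11,0,0,0]]'; python3 pl.py 1,0
```

```text
time: 7.8
tool_pos: [544.5, -133.8, 97.4]
tcp_rot: [179.9, 29.9, 102.1]
ft_force: [0.5, -0.9, -2.1]
finger_gap: 60.2
t 7.8 pos [ 544.5 -133.8   97.4] rpy [179.9  29.9 102.1] F [ 0.5 -0.9 -2.1] gap 60.2 q [ -1.   3. 110. -33.  64.   1.]
TCP in platform frame [-0.6  1.2  4.1] F plat [ 0.3  0.2 -2.3] rot err deg [ 0.1 -0.   0.1]
1,0 [ 545.5 -135.9   94. ] -> [-0.0009, 0.0022, 0.0163, 0.0008, -0.0001, 0.0004]
```

```bash
python3 snap.py p2
```

```text
(no output)
```

View pics/p2side.png

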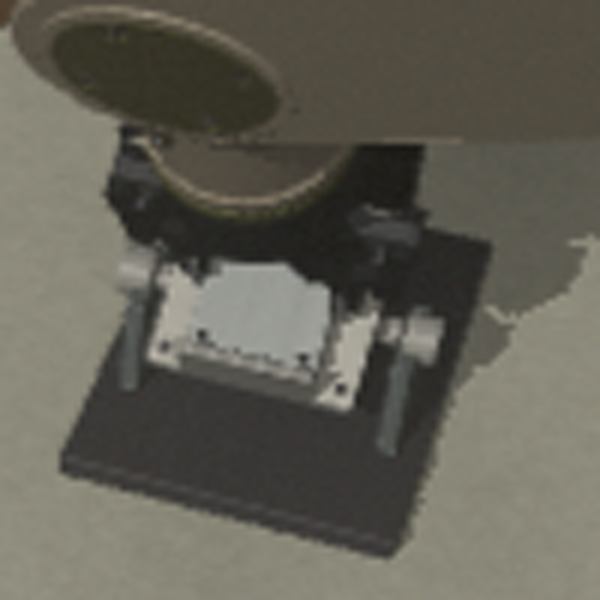

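View pics/p2top.png

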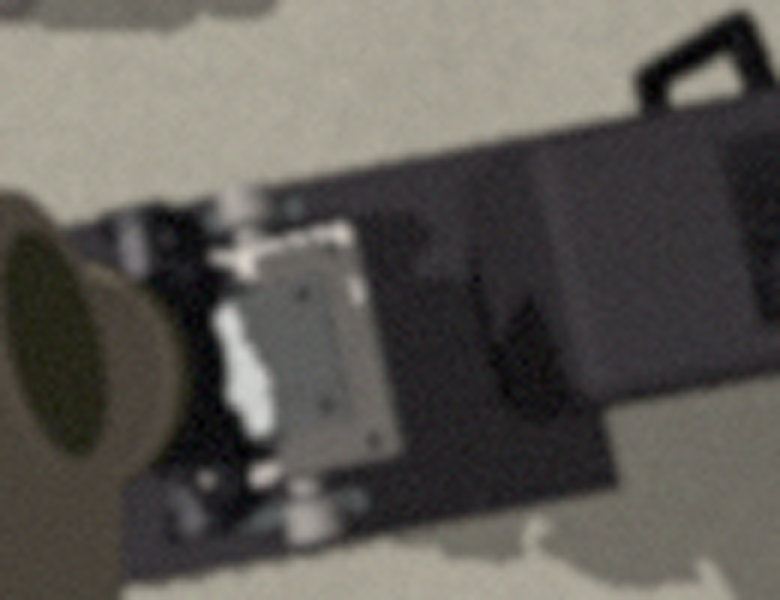

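The plate is centred just above the table behind the fence: fence-side holes at crop (203,336) and (307,357) in the side view. Next I lower it to contact.

```bash
python3 -m jog '[[0,0,0.012,0,0,0],[0,0,0.022,0,0,0],[0,0,0.022,0,0,0]]'; python3 pl.py;  python3 -m jog '[[0,0,0.006,0,0,0],[0,0,0.008,0,0,0],[0,0,0.008,0,0,0]]'; python3 pl.py
```

```text
time: 8.3
tool_pos: [544.8, -136.5, 92.2]
tcp_rot: [179.9, 29.9, 102.1]
ft_force: [0.2, -0.1, -2.2]
finger_gap: 60.1
t 8.3 pos [ 544.8 -136.5   92.2] rpy [179.9  29.9 102.1] F [ 0.2 -0.1 -2.2] gap 60.1 q [ -1.   4. 110. -33.  63.   1.]
TCP in platform frame [-0.9  1.5 -1.8] F plat [ 0.2  1.  -2. ] rot err deg [ 0.1 -0.   0.1]
time: 8.6
tool_pos: [545.3, -137.4, 90.9]
tcp_rot: [179.9, 29.9, 102.1]
ft_force: [-0.7, 0.2, -1.8]
finger_gap: 60.0
t 8.6 pos [ 545.3 -137.4   90.9] rpy [179.9  29.9 102.1] F [-0.7  0.2 -1.8] gap 60.0 q [ -1.   4. 110. -33.  63.   1.]
TCP in platform frame [-0.6  1.3 -3.4] F plat [-0.6  1.2 -1.4] rot err deg [ 0.1 -0.   0.1]
```

```bash
for i in 1 ; do python3 -m jog '[[0,0,0.006,0,0,0],[0,0,0.006,0,0,0],[0,0,0.006,0,0,0]]'; python3 pl.py;  done; python3 -m jog '[[0,0,0.006,0,0,0],[0,0,0.006,0,0,0],[0,0,0.006,0,0,0]]'; python3 pl.py
```

```text
time: 8.9
tool_pos: [545.6, -138.1, 89.8]
tcp_rot: [179.9, 29.9, 102.1]
ft_force: [-1.0, 0.7, -0.6]
finger_gap: 60.4
t 8.9 pos [ 545.6 -138.1   89.8] rpy [179.9  29.9 102.1] F [-1.   0.7 -0.6] gap 60.4 q [ -1.   4. 110. -33.  63.   1.]
TCP in platform frame [-0.4  1.2 -4.7] F plat [-0.9  1.1 -0. ] rot err deg [ 0.2 -0.   0.1]
time: 9.2
tool_pos: [545.8, -138.8, 88.5]
tcp_rot: [179.9, 29.9, 102.1]
ft_force: [-0.7, 1.4, 2.3]
finger_gap: 60.3
t 9.2 pos [ 545.8 -138.8   88.5] rpy [179.9  29.9 102.1] F [-0.7  1.4  2.3] gap 60.3 q [ -1.   4. 110. -33.  63.   1.]
TCP in platform frame [-0.4  1.2 -6.2] F plat [-0.4  0.2  2.7] rot err deg [ 0.2 -0.   0.1]
```

```bash
python3 -m jog '[[0,0,-0.004,0,0,0],[0,0,-0.004,0,0,0],[0,0,-0.004,0,0,0],[0,0,-0.004,0,0,0],[0,0,-0.004,0,0,0]]' 0.88; python3 pl.py; python3 -m jog '[[0,0,-0.05,0,0,0],[0,0,-0.12,0,0,0],[0,0,-0.2,0,0,0],[0,0,-0.2,0,0,0],[0,0,-0.2,0,0,0]]'; python3 pl.py; python3 snap.py p3
```

```text
time: 9.7
tool_pos: [545.5, -138.4, 89.2]
tcp_rot: [179.9, 29.9, 102.1]
ft_force: [-0.2, 0.1, -0.4]
finger_gap: 75.3
t 9.7 pos [ 545.5 -138.4   89.2] rpy [179.9  29.9 102.1] F [-0.2  0.1 -0.4] gap 75.3 q [ -1.   4. 110. -33.  63.   1.]
TCP in platform frame [-0.6  1.2 -5.4] F plat [-0.2  0.3 -0.3] rot err deg [ 0.1 -0.   0.1]
time: 10.2
tool_pos: [540.8, -113.7, 133.2]
tcp_rot: [179.8, 29.9, 102.1]
ft_force: [0.2, -0.1, -0.4]
finger_gap: 75.2
t 10.2 pos [ 540.8 -113.7  133.2] rpy [179.8  29.9 102.1] F [ 0.2 -0.1 -0.4] gap 75.2 q [  1.  -0. 109. -32.  68.   1.]
TCP in platform frame [-0.   1.1 45.3] F plat [ 0.2  0.1 -0.4] rot err deg [0.3 0.  0.1]
```

View pics/p3side.png

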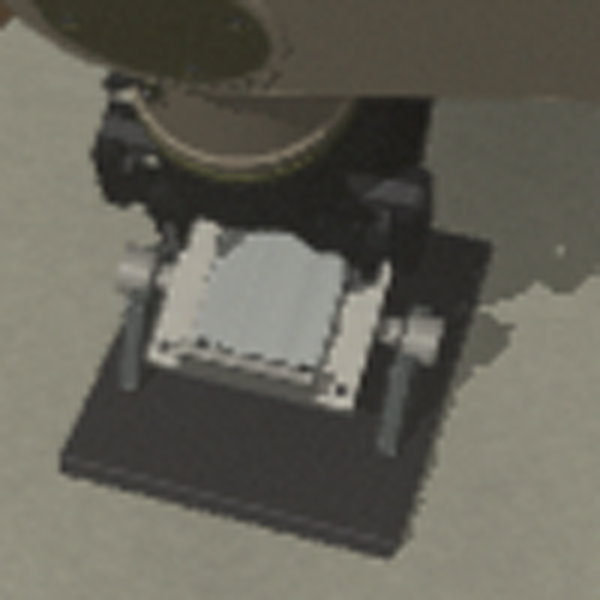

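View pics/p3top.png

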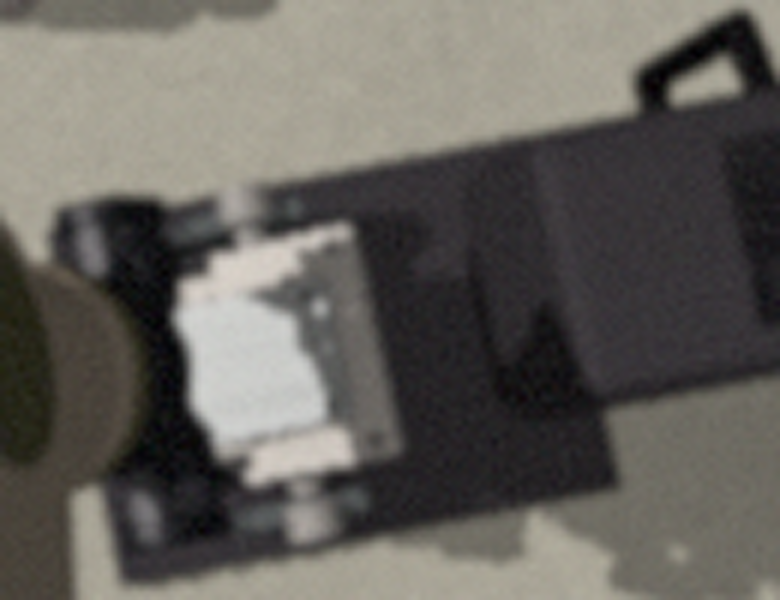

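The large spacer lies flat and square behind the fence, side-view holes at crop (202,343) and (307,366). Now I shut the fingers and press.

```bash
python3 -m jog '[[0,0,0,0,0,0],[0,0,0,0,0,0],[0,0,0,0,0,0],[0,0,0,0,0,0],[0,0,0.05,0,0,0],[0,0,0.1,0,0,0],[0,0,0.1,0,0,0],[0,0,0.1,0,0,0]]' 0; python3 pl.py 2,10
```

```text
time: 11.2
tool_pos: [542.1, -126.5, 109.8]
tcp_rot: [-180.0, 29.9, 102.1]
ft_force: [0.9, -0.3, 0.7]
finger_gap: -0.1
t 11.2 pos [ 542.1 -126.5  109.8] rpy [-180.    29.9  102.1] F [ 0.9 -0.3  0.7] gap -0.1 q [ -0.   2. 110. -32.  65.   1.]
TCP in platform frame [-1.4  1.6 18.6] F plat [ 0.8 -0.7  0.3] rot err deg [ 0.  -0.   0.1]
2,10 [ 544.3 -130.1  102.2] -> [0.0014, 0.0057, 0.0345, 0.0002, -0.0002, 0.0005]
```

```bash
python3 -m jog '[[0,0.003,0.01,0,0,0],[0,0.003,0.02,0,0,0],[0,0.003,0.03,0,0,0],[0,0.003,0.036,0,0,0],[0,0.003,0.036,0,0,0],[0,0.003,0.036,0,0,0]]'; python3 pl.py
```

```text
time: 11.8
tool_pos: [544.6, -130.4, 103.1]
tcp_rot: [179.9, 29.9, 102.1]
ft_force: [0.6, -0.3, -0.0]
finger_gap: -0.3
t 11.8 pos [ 544.6 -130.4  103.1] rpy [179.9  29.9 102.1] F [ 0.6 -0.3 -0. ] gap -0.3 q [ -0.   3. 110. -33.  64.   1.]
TCP in platform frame [ 0.2  1.3 10.7] F plat [ 0.5 -0.3 -0.2] rot err deg [ 0.2 -0.   0.1]
```

```bash
python3 -m jog '[[0,0,0.006,0,0,0],[0,0,0.012,0,0,0],[0,0,0.012,0,0,0],[0,0,0.012,0,0,0]]'; python3 pl.py;python3 -m jog '[[0,0,0.006,0,0,0],[0,0,0.012,0,0,0],[0,0,0.012,0,0,0],[0,0,0.012,0,0,0]]'; python3 pl.py
```

```text
time: 12.2
tool_pos: [545.1, -131.8, 100.8]
tcp_rot: [179.9, 29.9, 102.1]
ft_force: [-0.9, 1.2, 2.6]
finger_gap: -0.4
t 12.2 pos [ 545.1 -131.8  100.8] rpy [179.9  29.9 102.1] F [-0.9  1.2  2.6] gap -0.4 q [ -1.   3. 110. -33.  64.   1.]
TCP in platform frame [0.4 1.2 7.9] F plat [-0.6 -0.1  2.9] rot err deg [ 0.2 -0.   0.1]
time: 12.6
tool_pos: [545.4, -133.2, 98.2]
tcp_rot: [179.9, 29.9, 102.1]
ft_force: [-2.1, 3.4, 5.2]
finger_gap: 0.1
t 12.6 pos [ 545.4 -133.2   98.2] rpy [179.9  29.9 102.1] F [-2.1  3.4  5.2] gap 0.1 q [ -1.   3. 110. -33.  64.   1.]
TCP in platform frame [0.5 1.2 4.9] F plat [-1.4  0.6  6.4] rot err deg [ 0.2 -0.   0.1]
```

```bash
python3 -m jog '[[0,0,0.004,0,0,0],[0,0,0.008,0,0,0],[0,0,0.008,0,0,0],[0,0,0.008,0,0,0]]'; python3 pl.py;python3 -m jog '[[0,0,-0.01,0,0,0],[0,0,-0.03,0,0,0],[0,0,-0.05,0,0,0],[0,0,-0.1,0,0,0],[0,0,-0.25,0,0,0],[0,0,-0.4,0,0,0],[0,0,-0.45,0,0,0],[0,0,-0.45,0,0,0]]'; python3 pl.py; python3 snap.py p4; python3 rel.py 418.5,108,120,180,0,155.6
```

```text
time: 13.0
tool_pos: [545.6, -134.1, 96.6]
tcp_rot: [179.9, 29.9, 102.1]
ft_force: [-3.0, 5.2, 8.5]
finger_gap: 0.1
t 13.0 pos [ 545.6 -134.1   96.6] rpy [179.9  29.9 102.1] F [-3.   5.2  8.5] gap 0.1 q [ -1.   3. 110. -33.  64.   1.]
TCP in platform frame [0.5 1.2 3.1] F plat [-1.9  0.7 10.2] rot err deg [ 0.2 -0.   0.1]
time: 13.8
tool_pos: [534.9, -78.5, 196.4]
tcp_rot: [179.6, 29.9, 102.0]
ft_force: [0.3, -0.3, 0.0]
finger_gap: 0.2
t 13.8 pos [534.9 -78.5 196.4] rpy [179.6  29.9 102. ] F [ 0.3 -0.3  0. ] gap 0.2 q [  5.  -4. 106. -31.  76.   0.]
TCP in platform frame [  1.5   0.5 117.8] F plat [ 0.2 -0.3 -0.2] rot err deg [0.4 0.  0. ]
t 14.0 pos [532.3 -80.  191.7] rpy [-179.9   29.9  102.2] F [-0.2  0.3 -0.6] gap -0.0 q [  5.  -4. 106. -31.  76.   0.]
418.5,108,120,180,0,155.6 -> [0.8636, -0.2871, -0.1648, -0.0778, 0.1534, -0.2901]
```

View pics/p4side.png

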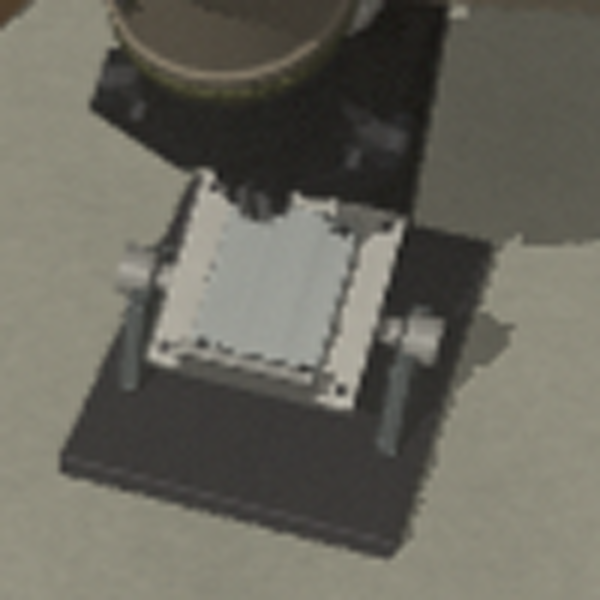

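View pics/p4top.png

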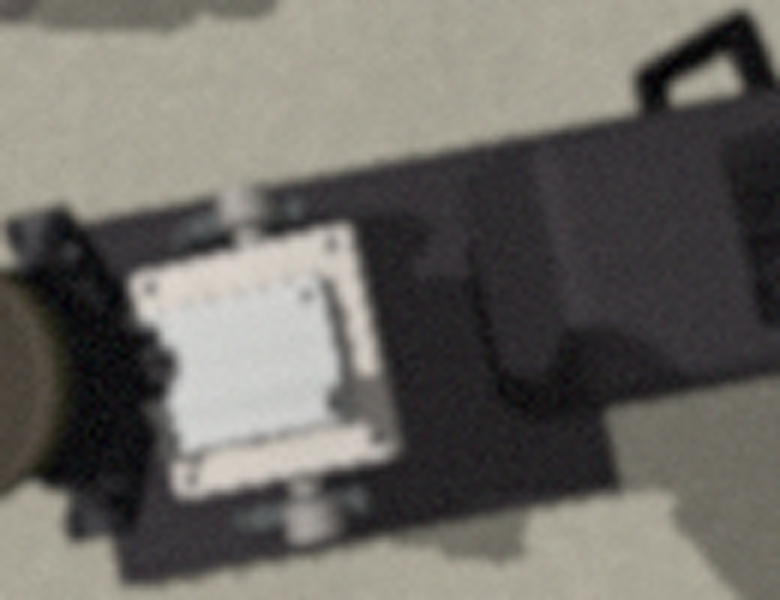

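```bash
cat > pchk.py <<'E'
from h import *
# fit plate (x,y,yaw) in vision platform frame; obs list (cam, localx(own y of table dir) sign, sign, u,v crop)
c,M=pickle.load(open("res.pkl","rb"))["plat"]
def run(obs,hx,hy,ztop,B={"top":(305,135),"side":(250,110)},k=6):
    def f(p):
        out=[]
        for cam,sx,sy,u,v in obs:
            a=p[2]; l=np.array([sx*hx,sy*hy]); l=np.array([np.cos(a)*l[0]-np.sin(a)*l[1],np.sin(a)*l[0]+np.cos(a)*l[1]])
            W=c+M@np.array([p[0]+l[0],p[1]+l[1],ztop]); out.append(proj(cam,W)[0]-uncrop([u,v],k,*B[cam]))
        return np.ravel(out)
    s=least_squares(f,[0,0,0]); print("x,y,yawdeg",s.x[:2].round(2),np.degrees(s.x[2]).round(1),"res",s.fun.round(2))
E
python3 - <<'E'
from pchk import *
for z in(10.8,12): 
    run([("side",1,1,202,343),("side",-1,1,307,366)],24,35,z)
    run([("side",1,1,202,343),("side",-1,1,307,366),("top",1,-1,308,293)],24,35,z)
E
```

```text
x,y,yawdeg [0.11 3.8 ] 1.8 res [ 0.39  0.11 -0.39 -0.1 ]
x,y,yawdeg [-0.7  3.7] 0.6 res [ 0.49 -0.07 -0.38  0.04 -0.07 -0.07]
x,y,yawdeg [-0.07  4.16] 1.8 res [ 0.38  0.1  -0.37 -0.1 ]
x,y,yawdeg [-0.85  3.79] 0.5 res [ 0.48 -0.18 -0.37 -0.05 -0.22  0.01]
```

Both views show the large spacer seated: measured x≈-0.5, y≈3.7, yaw≈1°. The press reached about 10 N. Next is the medium spacer.

```bash
python3 -m jog '[[0.1,-0.03,-0.06,-0.009,0.019,-0.036],[0.25,-0.08,-0.16,-0.019,0.038,-0.072],[0.4,-0.13,-0.16,-0.029,0.057,-0.108],[0.55,-0.18,-0.16,-0.039,0.076,-0.145],[0.7,-0.23,-0.16,-0.049,0.096,-0.181],[0.86,-0.287,-0.165,-0.058,0.115,-0.218],[0.86,-0.287,-0.165,-0.068,0.134,-0.254],[0.86,-0.287,-0.165,-0.0778,0.1534,-0.29],[0.86,-0.287,-0.165,-0.0778,0.1534,-0.29],[0.86,-0.287,-0.165,-0.0778,0.1534,-0.29]]' 0.8; python3 rel.py 418.5,107.6,30,180,0,155.6
```

```text
time: 15.0
tool_pos: [419.5, 106.7, 121.1]
tcp_rot: [-180.0, 0.1, 155.3]
ft_force: [0.2, 0.2, -0.3]
finger_gap: 68.1
t 15.0 pos [419.5 106.7 121.1] rpy [-1.800e+02  1.000e-01  1.553e+02] F [ 0.2  0.2 -0.3] gap 68.1 q [  8. -15. 118.  -0.  76. -58.]
418.5,107.6,30,180,0,155.6 -> [0.0059, 0.0017, 0.3643, -0.0002, 0.0007, -0.0019]
```

```bash
python3 -m jog '[[0.005,0.002,0.12,0,0,-0.002],[0.005,0.002,0.28,0,0,-0.002],[0.005,0.002,0.4,0,0,-0.002],[0.005,0.002,0.4,0,0,-0.002],[0.005,0.002,0.4,0,0,-0.002]]'; python3 rel.py 418.5,107.6,-1,180,0,155.6
```

```text
time: 15.5
tool_pos: [418.6, 108.8, 22.1]
tcp_rot: [180.0, 0.1, 155.9]
ft_force: [0.8, 0.5, 0.5]
finger_gap: 68.4
t 15.5 pos [418.6 108.8  22.1] rpy [1.800e+02 1.000e-01 1.559e+02] F [0.8 0.5 0.5] gap 68.4 q [  8.  -6. 122.  -0.  64. -58.]
418.5,107.6,-1,180,0,155.6 -> [-0.0016, -0.0045, 0.0925, 0.0, 0.0005, 0.0016]
```

Run:
```python
from bench import r
import cv2
for n,b,k in(("side",(250,200,350,290),6),):
    a=r.snapshot(n)["pixels"][b[1]:b[3],b[0]:b[2],::-1]; cv2.imwrite(f"pics/g2{n}.png",cv2.resize(a,None,fx=k,fy=k,interpolation=cv2.INTER_CUBIC))
```

```text
(no output)
```

View pics/g2side.png

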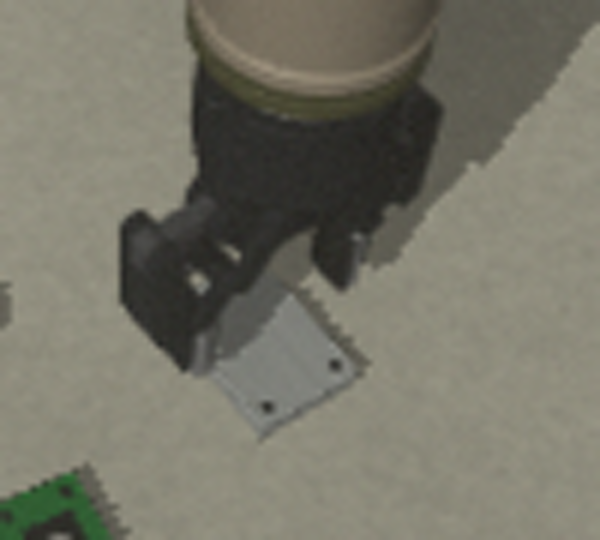

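The view shows the fingers straddling the medium spacer: left tip at crop (200,370), right at (345,285). I'll lower and grip.

```bash
python3 -m jog '[[0,-0.003,0.04,0,0,0],[0,-0.003,0.08,0,0,0],[0,-0.003,0.092,0,0,0],[0,-0.003,0.092,0,0,0]]'; python3 -m jog '[[0,0,0,0,0,0],[0,0,0,0,0,0],[0,0,0,0,0,0],[0,0,0,0,0,0],[0,0,0,0,0,0]]' 0.4 40; python3 -m jog '[[0,0,0,0,0,0],[0,0,0,0,0,0]]' ; python3 rel.py
```

```text
time: 15.95
tool_pos: [418.5, 108.0, -1.4]
tcp_rot: [180.0, 0.1, 156.0]
ft_force: [0.6, -0.1, -0.1]
finger_gap: 68.5
time: 16.45
tool_pos: [419.6, 108.1, -0.3]
tcp_rot: [179.9, 0.2, 156.0]
ft_force: [-1.5, 0.4, 4.7]
finger_gap: 48.6
time: 16.65
tool_pos: [419.6, 108.1, -0.3]
tcp_rot: [179.9, 0.2, 156.0]
ft_force: [-0.7, -0.7, 5.7]
finger_gap: 49.1
t 16.65 pos [ 4.196e+02  1.081e+02 -3.000e-01] rpy [179.9   0.2 156. ] F [-0.7 -0.7  5.7] gap 49.1 q [  8.  -4. 123.  -0.  61. -58.]
```

```bash
python3 -m jog '[[0,0,-0.02,0,0,0],[0,0,-0.1,0,0,0],[0,0,-0.25,0,0,0],[0,0,-0.45,0,0,0],[0,0,-0.6,0,0,0],[0,0,-0.6,0,0,0],[0,0,-0.6,0,0,0],[0,0,-0.6,0,0,0]]' 0.4 60; python3 pl.py 8,120
```

```text
time: 17.45
tool_pos: [417.3, 107.9, 147.4]
tcp_rot: [180.0, 0.0, 156.0]
ft_force: [-1.2, -0.4, -1.8]
finger_gap: 48.1
t 17.45 pos [417.3 107.9 147.4] rpy [180.   0. 156.] F [-1.2 -0.4 -1.8] gap 48.1 q [  8. -17. 117.  -0.  80. -58.]
TCP in platform frame [-74.7 204.1 178.4] F plat [-1.2  0.7 -1.6] rot err deg [ 14.1 -27.6  52.7]
8,120 [531.8 -71.4 194.5] -> [-0.7103, -0.4685, -0.1883, 0.0782, -0.1535, 0.2928]
```

```bash
python3 -m jog '[[-0.07,-0.047,-0.1,0.009,-0.018,0.035],[-0.2,-0.13,-0.19,0.019,-0.037,0.072],[-0.35,-0.23,-0.19,0.029,-0.057,0.108],[-0.5,-0.33,-0.19,0.039,-0.076,0.145],[-0.65,-0.43,-0.19,0.049,-0.096,0.181],[-0.71,-0.468,-0.188,0.058,-0.115,0.218],[-0.71,-0.468,-0.188,0.068,-0.134,0.254],[-0.71,-0.468,-0.188,0.0782,-0.1535,0.2928],[-0.71,-0.468,-0.188,0.0782,-0.1535,0.2928],[-0.71,-0.468,-0.188,0.0782,-0.1535,0.2928]]'; python3 pl.py 8,45
```

```text
time: 18.45
tool_pos: [532.0, -70.5, 194.3]
tcp_rot: [-179.8, 29.8, 102.4]
ft_force: [0.7, -0.5, -1.3]
finger_gap: 47.8
t 18.45 pos [532.  -70.5 194.3] rpy [-179.8   29.8  102.4] F [ 0.7 -0.5 -1.3] gap 47.8 q [  6.  -4. 106. -31.  77.   1.]
TCP in platform frame [  0.4   8.8 120.2] F plat [ 0.6  0.1 -1.5] rot err deg [ 0.  -0.1  0.3]
8,45 [ 539.6 -108.   129.5] -> [-0.004, -0.0016, 0.3006, 0.0002, -0.0006, 0.0019]
```

```bash
python3 -m jog '[[0,0,0.1,0,0,0],[-0.003,0,0.24,0,0,0.002],[-0.003,0,0.36,0,0,0.002],[-0.003,0,0.36,0,0,0.002],[-0.003,0,0.36,0,0,0.002]]'; python3 pl.py 8,10; python3 snap.py p5
```

```text
time: 18.95
tool_pos: [541.9, -116.1, 118.7]
tcp_rot: [179.7, 29.8, 101.6]
ft_force: [0.2, -0.3, -1.4]
finger_gap: 48.0
t 18.95 pos [ 541.9 -116.1  118.7] rpy [179.7  29.8 101.6] F [ 0.2 -0.3 -1.4] gap 48.0 q [  1.   1. 109. -32.  67.   2.]
TCP in platform frame [ 0.6  6.1 31.4] F plat [ 0.1  0.4 -1.4] rot err deg [ 0.1 -0.1 -0.4]
8,10 [ 543.2 -125.    99.2] -> [0.0074, -0.0026, 0.0856, 0.0004, -0.0003, -0.0019]
```

View pics/p5side.png

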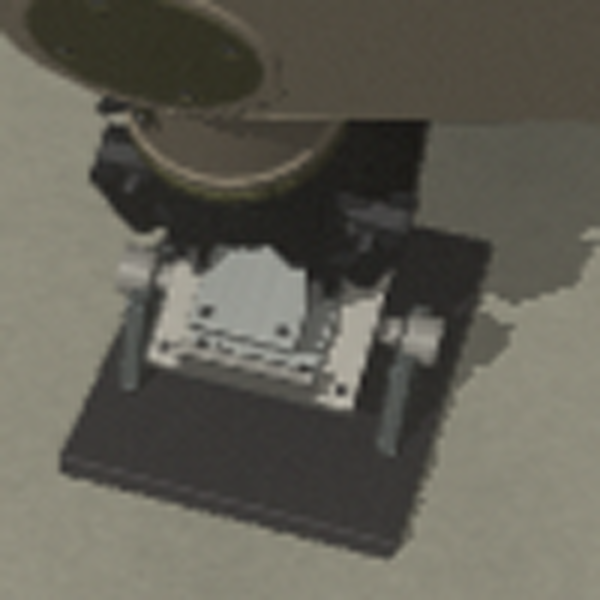

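View pics/p5top.png

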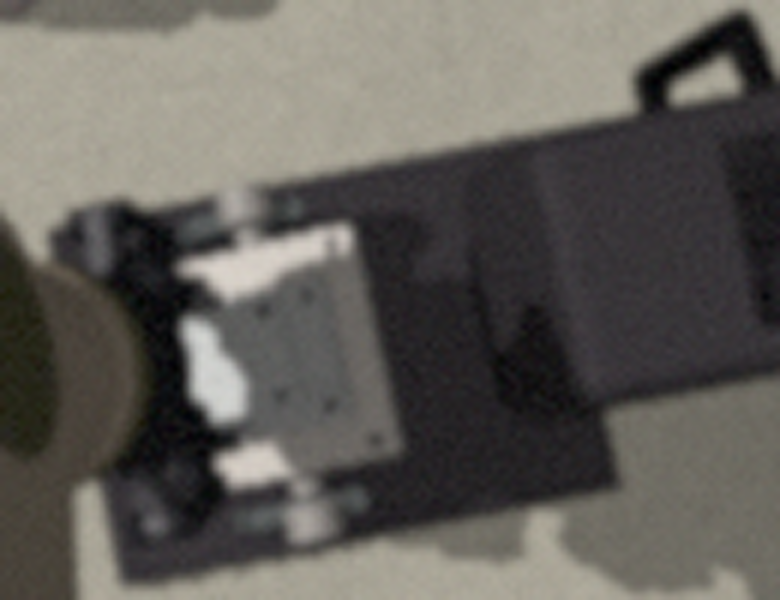

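The medium spacer's holes are at side crop (204,312), (282,330) and top crop (263,310), (281,398). Fitting now.

```bash
python3 - <<'E'
from pchk import *
o=[("side",1,1,204,312),("side",-1,1,282,330),("top",1,-1,263,310),("top",-1,-1,281,398)]
for z in(38,40,42): run(o,18,28,z)
E
python3 pl.py 8,10
```

```text
x,y,yawdeg [2.16 7.01] -3.2 res [ 0.29  0.37 -0.21  1.17  0.97 -0.13  0.24 -0.54]
x,y,yawdeg [1.97 6.93] -3.0 res [ 0.33  0.15 -0.13  0.91  0.73 -0.09  0.04 -0.48]
x,y,yawdeg [1.78 6.85] -2.9 res [ 0.37 -0.08 -0.06  0.65  0.49 -0.05 -0.15 -0.43]
t 19.15 pos [ 543.8 -115.1  120.8] rpy [179.4  29.9 101.5] F [-0.9 -0.9 -2.2] gap 48.0 q [  1.   1. 109. -32.  67.   2.]
TCP in platform frame [ 2.7  5.5 33.5] F plat [-1.1  0.5 -2.2] rot err deg [ 0.3  0.  -0.5]
8,10 [ 543.2 -125.    99.2] -> [0.0098, -0.0113, 0.094, 0.0018, 0.0002, -0.0026]
```

```bash
python3 -m jog '[[0.008,-0.004,0.02,0.001,0,-0.009],[0.013,-0.006,0.045,0.001,0,-0.009],[0.013,-0.006,0.07,0.001,0,-0.009],[0.013,-0.006,0.07,0.001,0,-0.009],[0.013,-0.006,0.07,0.001,0,-0.009],[0.013,-0.006,0.07,0.001,0,-0.009]]'; python3 pl.py 8.8,10; python3 snap.py p6
```

```text
time: 19.75
tool_pos: [542.4, -121.6, 102.0]
tcp_rot: [-179.3, 29.9, 103.3]
ft_force: [0.6, -0.1, -1.6]
finger_gap: 47.7
t 19.75 pos [ 542.4 -121.6  102. ] rpy [-179.3   29.9  103.3] F [ 0.6 -0.1 -1.6] gap 47.7 q [  1.   3. 110. -33.  65.   1.]
TCP in platform frame [-0.1  9.6 14.2] F plat [ 0.6  0.6 -1.5] rot err deg [-0.   0.   1.2]
8.8,10 [ 543.1 -124.4   98.8] -> [-0.0032, 0.0002, 0.0169, -0.0002, 0.0001, 0.0065]
```

View pics/p6side.png

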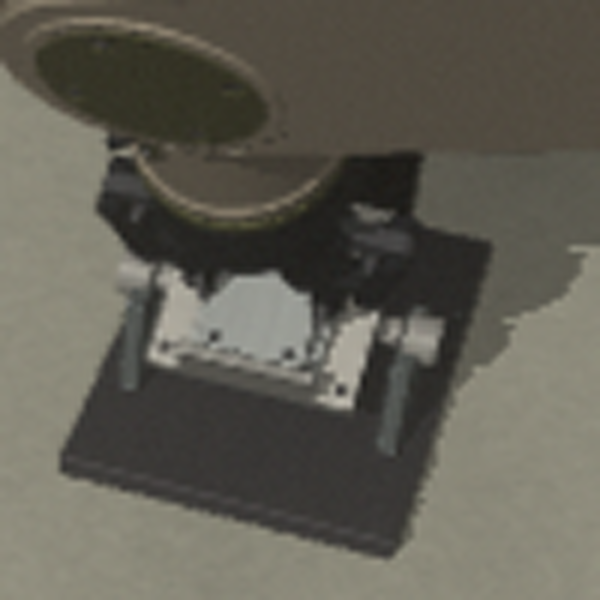

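View pics/p6top.png

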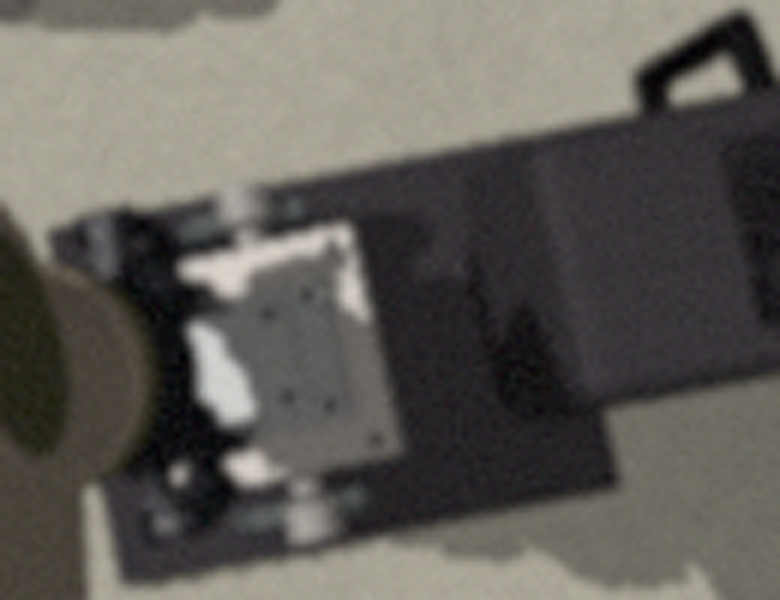

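The medium spacer's holes have moved to side crop (213,335), (289,355) and top crop (268,313), (289,398). The large spacer's uphill holes, at top crop (308,293) and (330,404), serve as a cross-check.

```bash
python3 - <<'E'
from pchk import *
o=[("side",1,1,213,335),("side",-1,1,289,355),("top",1,-1,268,313),("top",-1,-1,289,398)]
for z in(22,24,26): run(o,18,28,z)
run([("side",1,1,202,343),("side",-1,1,307,366),("top",1,-1,308,293),("top",-1,-1,330,404)],24,35,10.8)
E
python3 pl.py 8,10
```

```text
x,y,yawdeg [-0.07 10.88] -0.1 res [ 0.04  0.37 -0.07  0.16  0.48  0.02 -0.04 -0.22]
x,y,yawdeg [-0.25 10.79] 0.0 res [ 0.08  0.14 -0.   -0.09  0.25  0.07 -0.24 -0.15]
x,y,yawdeg [-0.43 10.7 ] 0.1 res [ 0.11 -0.08  0.06 -0.33  0.02  0.12 -0.44 -0.09]
x,y,yawdeg [-0.69  4.04] 0.4 res [ 0.41  0.   -0.48  0.17 -0.15  0.    0.32 -0.01]
t 19.95 pos [ 542.5 -121.6  102.2] rpy [-179.3   29.9  103.3] F [-0.2 -0.4 -2.4] gap 48.1 q [  1.   3. 110. -33.  65.   1.]
TCP in platform frame [ 0.   9.5 14.4] F plat [-0.3  0.9 -2.2] rot err deg [-0.   0.   1.2]
8,10 [ 543.2 -125.    99.2] -> [-0.0061, -0.0002, 0.0174, -0.0001, 0.0001, 0.0065]
```

```bash
python3 -m jog '[[-0.002,0,0.008,0,0,0],[-0.002,0,0.015,0,0,0],[-0.002,0,0.015,0,0,0]]'; python3 pl.py;python3 -m jog '[[0,0,0.006,0,0,0],[0,0,0.008,0,0,0],[0,0,0.008,0,0,0]]'; python3 pl.py
```

```text
time: 20.25
tool_pos: [542.8, -124.0, 98.8]
tcp_rot: [-179.3, 29.9, 103.4]
ft_force: [0.3, 0.6, -1.2]
finger_gap: 48.0
t 20.25 pos [ 542.8 -124.    98.8] rpy [-179.3   29.9  103.4] F [ 0.3  0.6 -1.2] gap 48.0 q [  0.   3. 110. -33.  65.   1.]
TCP in platform frame [-0.2  9.1 10.2] F plat [ 0.4  1.1 -0.8] rot err deg [-0.   0.   1.2]
time: 20.55
tool_pos: [543.2, -124.9, 97.4]
tcp_rot: [-179.3, 29.9, 103.3]
ft_force: [0.2, 1.1, 0.4]
finger_gap: 47.7
t 20.55 pos [ 543.2 -124.9   97.4] rpy [-179.3   29.9  103.3] F [0.2 1.1 0.4] gap 47.7 q [  0.   3. 110. -33.  64.   1.]
TCP in platform frame [0.  9.  8.6] F plat [0.4 0.7 0.8] rot err deg [-0.   0.   1.2]
```

```bash
python3 -m jog '[[0,0,0.005,0,0,0],[0,0,0.005,0,0,0],[0,0,0.005,0,0,0]]'; python3 pl.py;python3 -m jog '[[0,0,-0.003,0,0,0],[0,0,-0.003,0,0,0],[0,0,-0.003,0,0,0],[0,0,-0.003,0,0,0],[0,0,-0.003,0,0,0]]' 0.75; python3 pl.py; python3 -m jog '[[0,0,-0.05,0,0,0],[0,0,-0.12,0,0,0],[0,0,-0.2,0,0,0],[0,0,-0.3,0,0,0],[0,0,-0.3,0,0,0],[0,0,-0.3,0,0,0]]'; python3 pl.py; python3 snap.py p7
```

```text
time: 20.85
tool_pos: [543.4, -125.5, 96.4]
tcp_rot: [-179.3, 29.9, 103.3]
ft_force: [-1.6, 2.6, 2.3]
finger_gap: 48.2
t 20.85 pos [ 543.4 -125.5   96.4] rpy [-179.3   29.9  103.3] F [-1.6  2.6  2.3] gap 48.2 q [  0.   3. 110. -33.  64.   1.]
TCP in platform frame [0.1 9.  7.3] F plat [-1.   1.4  3.4] rot err deg [-0.   0.   1.2]
time: 21.35
tool_pos: [543.2, -125.2, 96.8]
tcp_rot: [-179.3, 29.9, 103.4]
ft_force: [0.9, -0.5, -0.1]
finger_gap: 64.0
t 21.35 pos [ 543.2 -125.2   96.8] rpy [-179.3   29.9  103.4] F [ 0.9 -0.5 -0.1] gap 64.0 q [  0.   3. 110. -33.  64.   1.]
TCP in platform frame [-0.1  9.1  7.9] F plat [ 0.7 -0.5 -0.4] rot err deg [-0.   0.   1.2]
time: 21.95
tool_pos: [536.1, -88.1, 162.9]
tcp_rot: [-179.4, 29.9, 103.3]
ft_force: [1.0, -0.7, -0.7]
finger_gap: 63.9
t 21.95 pos [536.1 -88.1 162.9] rpy [-179.4   29.9  103.3] F [ 1.  -0.7 -0.7] gap 63.9 q [  4.  -2. 108. -31.  73.   0.]
TCP in platform frame [ 0.7  8.9 84. ] F plat [ 0.8 -0.5 -1. ] rot err deg [0.1 0.  1.2]
```

View pics/p7side.png

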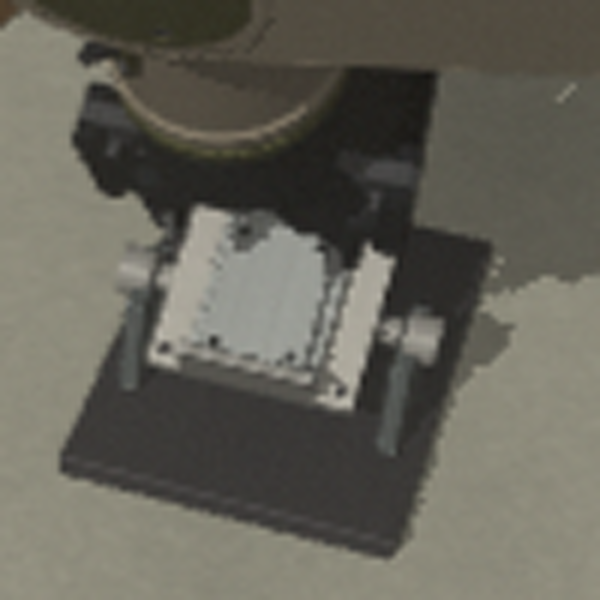

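View pics/p7top.png

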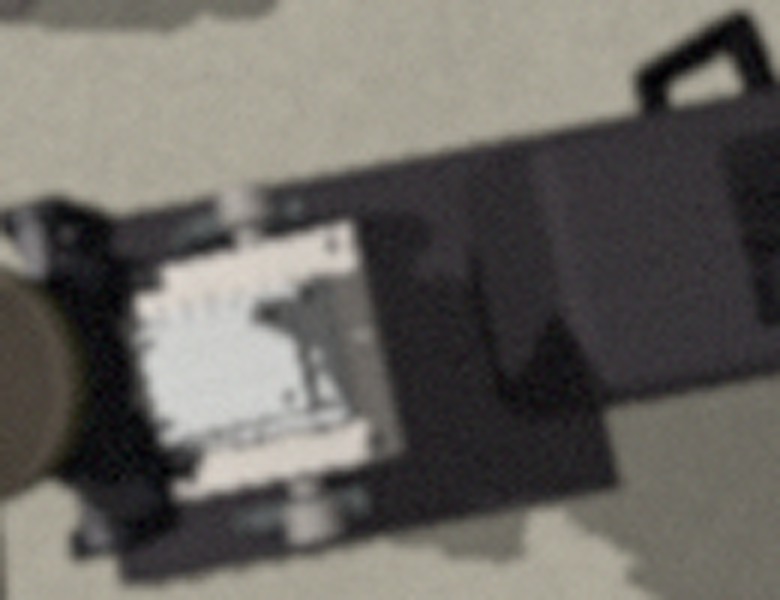

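The medium spacer lies flat with holes at side crop (211,342) and (291,357). Now I press it.

```bash
python3 - <<'E'
from pchk import *
run([("side",1,1,211,342),("side",-1,1,291,357),("top",-1,-1,289,398)],18,28,20)
E
python3 -m jog '[[0,0,0,0,0,0],[0,0,0,0,0,0],[0,0,0.05,0,0,0],[0,0,0.13,0,0,0],[0,0,0.19,0,0,0],[0,0,0.22,0,0,0],[0,0,0.23,0,0,0],[0,0,0.23,0,0,0],[0,0,0.23,0,0,0]]' 0; python3 pl.py 9,20
```

```text
x,y,yawdeg [-0.27 11.65] 0.4 res [ 0.49 -0.22 -0.28  0.3  -0.03 -0.2 ]
time: 23.05
tool_pos: [541.9, -116.5, 112.7]
tcp_rot: [-179.4, 29.9, 103.3]
ft_force: [-0.3, 0.4, -0.4]
finger_gap: 0.1
t 23.05 pos [ 541.9 -116.5  112.7] rpy [-179.4   29.9  103.3] F [-0.3  0.4 -0.4] gap 0.1 q [  1.   2. 109. -32.  66.   1.]
TCP in platform frame [ 0.4  8.8 26. ] F plat [-0.2  0.6 -0.1] rot err deg [0.  0.  1.1]
9,20 [ 542.  -119.3  107.4] -> [0.001, -0.0018, 0.0242, 0.0001, 0.0002, 0.0064]
```

```bash
python3 -m jog '[[0,0,0.01,0,0,0],[0,0,0.02,0,0,0],[0,0,0.028,0,0,0],[0,0,0.034,0,0,0],[0,0,0.034,0,0,0]]'; python3 pl.py;python3 -m jog '[[0,0,0.007,0,0,0],[0,0,0.014,0,0,0],[0,0,0.014,0,0,0],[0,0,0.014,0,0,0]]'; python3 pl.py
```

```text
time: 23.55
tool_pos: [542.5, -120.7, 104.8]
tcp_rot: [-179.3, 29.9, 103.3]
ft_force: [0.2, 1.5, 1.5]
finger_gap: 0.0
t 23.55 pos [ 542.5 -120.7  104.8] rpy [-179.3   29.9  103.3] F [0.2 1.5 1.5] gap 0.0 q [  1.   2. 110. -33.  65.   1.]
TCP in platform frame [ 0.2  9.  17.1] F plat [0.5 0.5 2. ] rot err deg [0.  0.  1.2]
time: 23.95
tool_pos: [542.9, -122.3, 102.0]
tcp_rot: [-179.3, 29.9, 103.3]
ft_force: [-2.1, 5.0, 6.7]
finger_gap: 0.0
t 23.95 pos [ 542.9 -122.3  102. ] rpy [-179.3   29.9  103.3] F [-2.1  5.   6.7] gap 0.0 q [  1.   3. 110. -33.  65.   1.]
TCP in platform frame [ 0.3  9.  13.8] F plat [-1.   1.3  8.4] rot err deg [0.  0.  1.2]
```

```bash
python3 -m jog '[[0,0,0.005,0,0,0],[0,0,0.005,0,0,0],[0,0,0.005,0,0,0]]'; python3 pl.py;python3 -m jog '[[0,0,-0.01,0,0,0],[0,0,-0.03,0,0,0],[0,0,-0.06,0,0,0],[0,0,-0.12,0,0,0],[0,0,-0.25,0,0,0],[0,0,-0.4,0,0,0],[0,0,-0.45,0,0,0],[0,0,-0.45,0,0,0],[0,0,-0.45,0,0,0]]'; python3 snap.py p8; python3 pl.py; python3 rel.py 459,339,130,180,0,42.3
```

```text
time: 24.25
tool_pos: [543.0, -122.8, 101.0]
tcp_rot: [-179.3, 29.9, 103.3]
ft_force: [-1.4, 5.4, 6.7]
finger_gap: -0.1
t 24.25 pos [ 543.  -122.8  101. ] rpy [-179.3   29.9  103.3] F [-1.4  5.4  6.7] gap -0.1 q [  0.   3. 110. -33.  65.   1.]
TCP in platform frame [ 0.2  9.  12.6] F plat [-0.3  1.5  8.6] rot err deg [0.  0.  1.2]
time: 25.15
tool_pos: [530.8, -68.2, 197.4]
tcp_rot: [-179.3, 29.9, 103.4]
ft_force: [-0.3, -0.1, 0.2]
finger_gap: -0.3
t 25.35 pos [530.2 -68.8 196.4] rpy [-179.1   29.9  103.4] F [-0.1  0.2 -0.6] gap -0.0 q [  7.  -4. 106. -31.  77.   0.]
TCP in platform frame [ -1.    9.6 123. ] F plat [-0.1  0.5 -0.5] rot err deg [-0.2 -0.   1.2]
t 25.35 pos [530.2 -68.8 196.4] rpy [-179.1   29.9  103.4] F [-0.1  0.2 -0.6] gap -0.0 q [  7.  -4. 106. -31.  77.   0.]
459,339,130,180,0,42.3 -> [1.5652, 0.0919, -0.5949, 0.0841, 0.1524, 0.3301]
```

View pics/p8side.png

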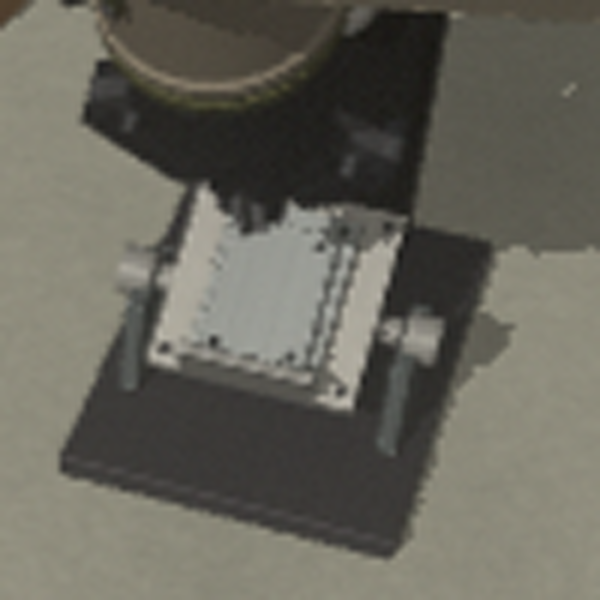

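View pics/p8top.png

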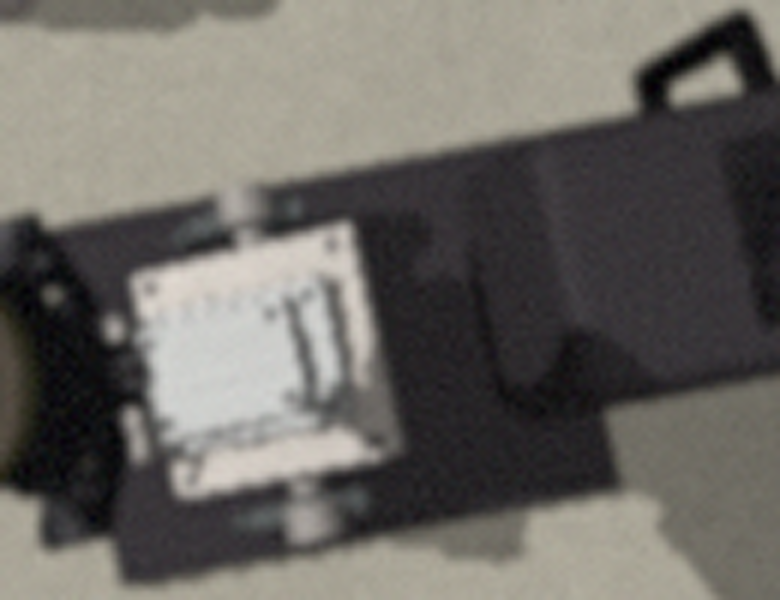

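The two-plate stack is square and seated. I'll refine the carrier pose with a contour fit on the averaged images before fetching it.

Run:
```python
from h import *
import cv2
np.set_printoptions(precision=2,suppress=True)
a=np.load("topavg.npy"); g=a[205:250,150:192].mean(2); g=cv2.resize(g.astype(np.float32),None,fx=8,fy=8,interpolation=cv2.INTER_CUBIC)
m=(g<85).astype(np.uint8); print(np.percentile(g,[5,20,50,80]))
cs,_=cv2.findContours(m,cv2.RETR_EXTERNAL,cv2.CHAIN_APPROX_NONE)
c=max(cs,key=cv2.contourArea); r=cv2.minAreaRect(c); b=uncrop(cv2.boxPoints(r),8,150,205); print(r,cv2.contourArea(c)/64,b)
def w(p,z):
    d=E["top"][:3,:3]@np.linalg.inv(K["top"])@np.r_[p,1]; o=E["top"][:3,3]; return o+d*(z-o[2])/d[2]
W=np.array([w(p,8) for p in b]); print(W,W.mean(0))
for i in range(4):
    d=W[(i+1)%4]-W[i]; print(np.linalg.norm(d),np.degrees(np.arctan2(d[1],d[0])))
cv2.imwrite("pics/car.png",cv2.drawContours(cv2.cvtColor(np.clip(g,0,255).astype(np.uint8),cv2.COLOR_GRAY2BGR),[c,np.intp(cv2.boxPoints(r))],-1,(0,0,255),1))
```

```text
[ 44.48  94.99 136.12 146.06]
((161.4938201904297, 172.67544555664062), (173.24545288085938, 130.97105407714844), 51.102779388427734) 300.96875 [[156.58 222.86]
 [169.32 212.58]
 [182.92 229.43]
 [170.18 239.71]]
[[466.47 376.44   8.  ]
 [495.58 342.18   8.  ]
 [449.69 302.66   8.  ]
 [420.79 336.86   8.  ]] [458.13 339.53   8.  ]
44.95449234105902 -49.64344687037318
60.568920257759956 -139.26983259814259
44.76977036971362 130.19232209941273
60.44208745024938 40.90623780652503
```

View pics/car.png

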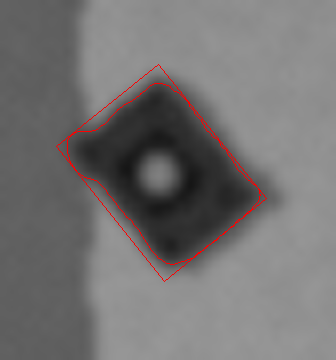

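```bash
python3 rel.py 458,339.5,130,180,0,41.5; python3 -m jog '[[0.1,0.006,-0.04,0.01,0.018,0.038],[0.25,0.015,-0.1,0.02,0.036,0.076],[0.42,0.025,-0.16,0.03,0.054,0.114],[0.6,0.035,-0.23,0.04,0.072,0.152],[0.78,0.046,-0.3,0.05,0.09,0.19],[0.96,0.056,-0.36,0.06,0.108,0.23],[1,0.06,-0.38,0.07,0.126,0.27],[1,0.06,-0.38,0.08,0.144,0.31],[1,0.06,-0.38,0.0841,0.1524,0.33]]' 0.7; python3 rel.py 458,339.5,60,180,0,41.5
```

```text
t 25.35 pos [530.2 -68.8 196.4] rpy [-179.1   29.9  103.4] F [-0.1  0.2 -0.6] gap -0.0 q [  7.  -4. 106. -31.  77.   0.]
458,339.5,130,180,0,41.5 -> [1.5677, 0.0884, -0.5963, 0.0852, 0.152, 0.3345]
time: 26.25
tool_pos: [485.5, 192.0, 154.5]
tcp_rot: [-180.0, -0.1, 42.1]
ft_force: [-0.5, -0.4, -0.5]
finger_gap: 59.4
t 26.25 pos [485.5 192.  154.5] rpy [-1.80e+02 -1.00e-01  4.21e+01] F [-0.5 -0.4 -0.5] gap 59.4 q [ 16.  -2. 103.   0.  79.  64.]
458,339.5,60,180,0,41.5 -> [0.3128, -0.5115, 0.3787, -0.0001, -0.0008, 0.0032]
```

```bash
python3 -m jog '[[0.06,-0.1,0.02,0,0,0.003],[0.15,-0.25,0.05,0,0,0.003],[0.25,-0.4,0.15,0,0,0.003],[0.313,-0.51,0.25,0,0,0.003],[0.313,-0.51,0.38,0,0,0.003],[0.313,-0.51,0.5,0,0,0.003],[0.313,-0.51,0.5,0,0,0.003],[0.313,-0.51,0.5,0,0,0.003]]'; python3 rel.py 458,339.5,0,180,0,41.5;  python3 - <<'E'
from bench import r
import cv2
for n,b,k in(("side",(185,270,285,350),6),):
    a=r.snapshot(n)["pixels"][b[1]:b[3],b[0]:b[2],::-1]; cv2.imwrite(f"pics/g3{n}.png",cv2.resize(a,None,fx=k,fy=k,interpolation=cv2.INTER_CUBIC))
E
```

```text
time: 27.05
tool_pos: [457.5, 338.5, 29.8]
tcp_rot: [179.9, 0.0, 41.8]
ft_force: [-0.7, 0.2, 0.7]
finger_gap: 59.4
t 27.05 pos [457.5 338.5  29.8] rpy [179.9   0.   41.8] F [-0.7  0.2  0.7] gap 59.4 q [ 31.  14. 100.  -0.  66.  80.]
458,339.5,0,180,0,41.5 -> [0.0042, -0.0017, 0.1194, 0.0003, 0.0002, 0.0016]
```

View pics/g3side.png

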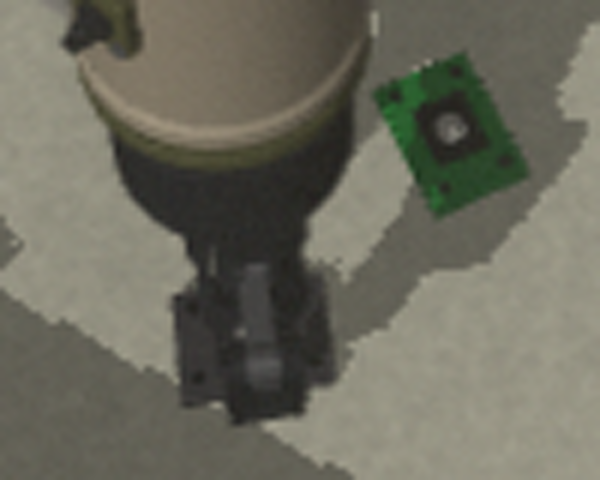

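The front finger, tip at crop (268,420), is centred on the carrier, whose visible ends are at u≈180 and 335. The green look-alike is clear. Lowering and gripping.

```bash
python3 -m jog '[[0.003,-0.001,0.05,0,0,0.001],[0.003,-0.001,0.1,0,0,0.001],[0.003,-0.001,0.119,0,0,0.001],[0.003,-0.001,0.119,0,0,0.001],[0.003,-0.001,0.119,0,0,0.001]]'; python3 -m jog '[[0,0,0,0,0,0],[0,0,0,0,0,0],[0,0,0,0,0,0],[0,0,0,0,0,0],[0,0,0,0,0,0],[0,0,0,0,0,0]]' 0.3 40;  python3 rel.py
```

```text
time: 27.6
tool_pos: [458.5, 340.0, 0.8]
tcp_rot: [179.9, -0.1, 41.6]
ft_force: [0.5, -0.1, -0.0]
finger_gap: 60.0
time: 28.2
tool_pos: [459.2, 340.5, 1.7]
tcp_rot: [179.9, -0.2, 41.6]
ft_force: [-1.5, -0.6, 5.7]
finger_gap: 38.8
t 28.2 pos [459.2 340.5   1.7] rpy [179.9  -0.2  41.6] F [-1.5 -0.6  5.7] gap 38.8 q [ 31.  16. 101.  -0.  63.  80.]
```

```bash
python3 -m jog '[[0,0,-0.02,0,0,0],[0,0,-0.08,0,0,0],[0,0,-0.2,0,0,0],[0,0,-0.36,0,0,0],[0,0,-0.54,0,0,0],[0,0,-0.6,0,0,0],[0,0,-0.6,0,0,0],[0,0,-0.6,0,0,0]]' 0.3 60; python3 pl.py 16,120;python3 - <<'E'
from bench import r
import cv2
for n,b,k in(("side",(185,210,285,310),6),):
    a=r.snapshot(n)["pixels"][b[1]:b[3],b[0]:b[2],::-1]; cv2.imwrite(f"pics/g4{n}.png",cv2.resize(a,None,fx=k,fy=k,interpolation=cv2.INTER_CUBIC))
E
```

```text
time: 29.0
tool_pos: [457.9, 339.8, 150.4]
tcp_rot: [179.9, -0.1, 41.6]
ft_force: [-0.1, -0.1, -1.4]
finger_gap: 37.3
t 29.0 pos [457.9 339.8 150.4] rpy [ 1.799e+02 -1.000e-01  4.160e+01] F [-0.1 -0.1 -1.4] gap 37.3 q [31.  6. 96. -0. 78. 80.]
TCP in platform frame [ 13.2 392.  289.9] F plat [-0.1  0.7 -1.3] rot err deg [-15.6 -27.1 -59. ]
16,120 [530.4 -64.6 190.6] -> [-0.858, 1.4018, -0.1601, -0.0867, -0.1506, -0.3276]
```

View pics/g4side.png

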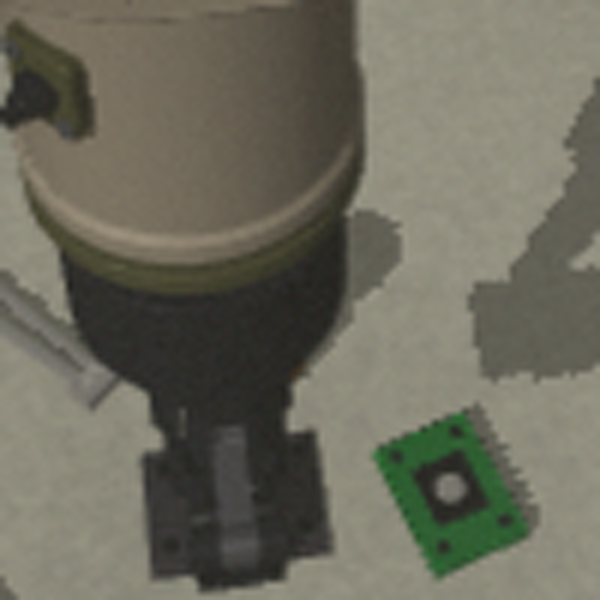

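```bash
python3 -m jog '[[-0.05,0.08,-0.06,-0.009,-0.016,-0.035],[-0.13,0.21,-0.12,-0.019,-0.032,-0.07],[-0.22,0.36,-0.18,-0.029,-0.05,-0.11],[-0.32,0.52,-0.2,-0.039,-0.068,-0.148],[-0.42,0.68,-0.2,-0.05,-0.087,-0.188],[-0.52,0.85,-0.2,-0.06,-0.105,-0.228],[-0.6,0.98,-0.2,-0.07,-0.122,-0.265],[-0.6,0.98,-0.2,-0.08,-0.14,-0.3],[-0.6,0.98,-0.2,-0.0867,-0.1506,-0.3276],[-0.6,0.98,-0.2,-0.0867,-0.1506,-0.3276]]'; python3 pl.py 16,120
```

```text
time: 30.05
tool_pos: [506.8, 57.0, 197.7]
tcp_rot: [-179.6, 29.9, 102.3]
ft_force: [-0.3, 0.2, 0.1]
finger_gap: 37.5
t 30.05 pos [506.8  57.  197.7] rpy [-179.6   29.9  102.3] F [-0.3  0.2  0.1] gap 37.5 q [ 21.  -1. 103. -30.  84.  13.]
TCP in platform frame [  2.2 119.8 187.9] F plat [-0.3  0.1  0.2] rot err deg [-0.2  0.   0.3]
16,120 [530.4 -64.6 190.6] -> [-0.4151, -0.0098, 0.2721, -0.0012, 0.0003, 0.0016]
```

```bash
python3 -m jog '[[-0.06,0,0.03,0,0,0.001],[-0.16,0,0.09,0,0,0.0016],[-0.28,-0.005,0.16,0,0,0.0016],[-0.38,-0.01,0.24,0,0,0.0016],[-0.415,-0.01,0.36,0,0,0.0016],[-0.415,-0.01,0.5,0,0,0.0016],[-0.415,-0.01,0.58,0,0,0.0016],[-0.415,-0.01,0.58,0,0,0.0016],[-0.415,-0.01,0.58,0,0,0.0016]]'; python3 pl.py 16,22; python3 snap.py p9;python3 pl.py 16,22
```

```text
time: 30.95
tool_pos: [539.4, -101.9, 126.2]
tcp_rot: [179.9, 29.8, 101.6]
ft_force: [0.6, 0.1, 0.2]
finger_gap: 37.8
t 30.95 pos [ 539.4 -101.9  126.2] rpy [179.9  29.8 101.6] F [0.6 0.1 0.2] gap 37.8 q [  3.   1. 109. -32.  69.   3.]
TCP in platform frame [ 1.1 14.8 45.1] F plat [ 0.6 -0.1  0.1] rot err deg [-0.1 -0.1 -0.4]
16,22 [ 540.5 -112.4  105.6] -> [0.0046, -0.0042, 0.0923, -0.0006, -0.0004, -0.002]
t 31.15 pos [ 541.1 -101.2  128.3] rpy [179.7  29.9 101.6] F [-0.4  0.2  0.4] gap 37.6 q [  3.   1. 109. -32.  69.   3.]
TCP in platform frame [ 2.9 14.1 47.1] F plat [-0.3  0.   0.4] rot err deg [ 0.2 -0.  -0.3]
16,22 [ 540.5 -112.4  105.6] -> [0.0076, -0.0119, 0.1004, 0.0009, -0.0, -0.0019]
```

View pics/p9side.png

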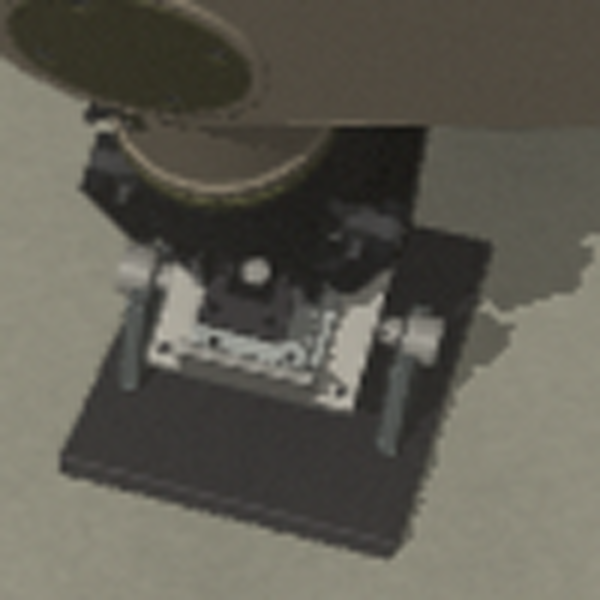

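View pics/p9top.png

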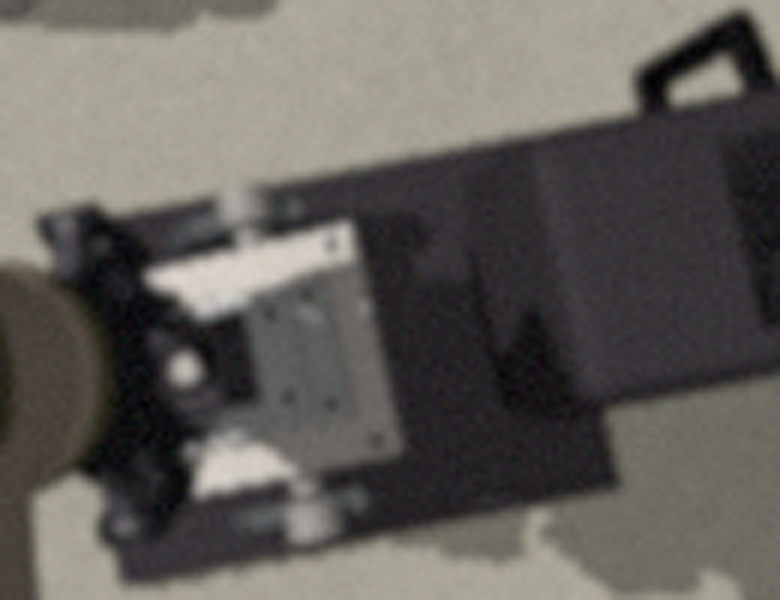

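The carrier is held above the stack, with its dot at side crop (257,270) and top crop (183,369).

Run:
```python
from h import *
import cv2
c,M=pickle.load(open("res.pkl","rb"))["plat"]
d=fitpts({"top":uncrop([[183,369]],6,305,135),"side":uncrop([[257,270]],6,250,110)}); print(d,(d[:,:3]-c)@M)
# predicted carrier outline corners from vision frame, for side
P=np.array([541.1,-101.2,128.3]);Q=R.from_euler("xyz",[179.7,29.9,101.6],degrees=True)
W=Q.apply(np.array([[28,20,-6.3],[28,-20,-6.3],[0,0,-6.3],[-28,20,-6.3],[-28,-20,-6.3]]))+P
print((proj("side",W)-[250,110]+.5)*6-.5); print((proj("top",W)-[305,135]+.5)*6-.5)
a=cv2.imread("pics/p9side.png")[220:380,150:350]; a=np.clip(a.astype(float)*2,0,255).astype(np.uint8); cv2.imwrite("pics/p9z.png",cv2.resize(a,None,fx=3.5,fy=3.5,interpolation=cv2.INTER_CUBIC))
```

```text
[[ 5.38961803e+02 -9.74384197e+01  1.37578611e+02  1.58324075e-01]] [[ 1.56658205 13.75731209 55.92194942]]
[[194.839746   320.99798967]
 [280.81828506 342.70521899]
 [255.4260062  274.62358131]
 [230.54060784 207.90098883]
 [315.92937649 228.3126192 ]]
[[111.89938434 332.11882817]
 [130.8132423  424.86728958]
 [182.7890631  365.07758059]
 [235.82107989 304.07289029]
 [255.63053386 398.94378006]]
```

View pics/p9z.png

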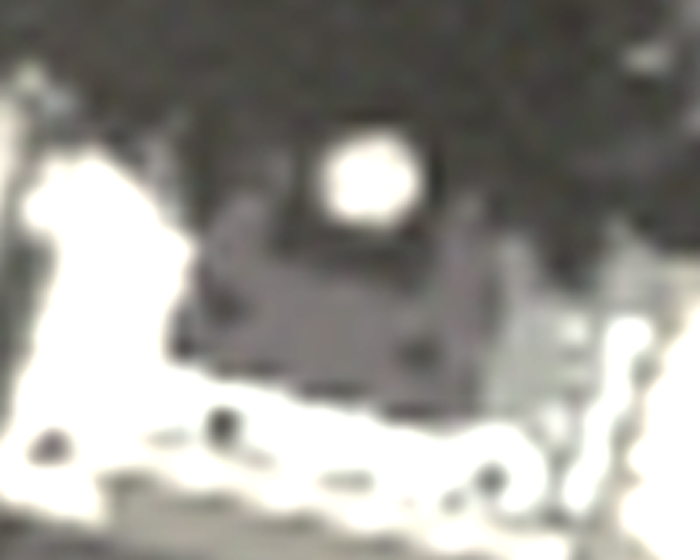

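```bash
python3 -m jog '[[0.006,-0.003,0.02,0,0,-0.004],[0.012,-0.006,0.05,0,0,-0.005],[0.012,-0.006,0.08,0,0,-0.005],[0.012,-0.006,0.088,0,0,-0.005],[0.012,-0.006,0.088,0,0,-0.005],[0.012,-0.006,0.088,0,0,-0.005]]'; python3 snap.py p10;python3 pl.py 16,22
```

```text
time: 31.75
tool_pos: [540.4, -110.5, 106.3]
tcp_rot: [-179.7, 29.9, 102.7]
ft_force: [-0.1, -0.2, -0.8]
finger_gap: 37.6
t 31.95 pos [ 540.6 -110.3  106.6] rpy [-179.7   29.9  102.7] F [-0.4  0.9 -0.5] gap 37.8 q [  2.   2. 110. -32.  66.   2.]
TCP in platform frame [ 0.5 17.2 23.9] F plat [-0.2  1.   0.1] rot err deg [ 0.  -0.   0.6]
16,22 [ 540.5 -112.4  105.6] -> [-0.0049, -0.0022, 0.0076, 0.0003, -0.0, 0.0033]
```

View pics/p10side.png

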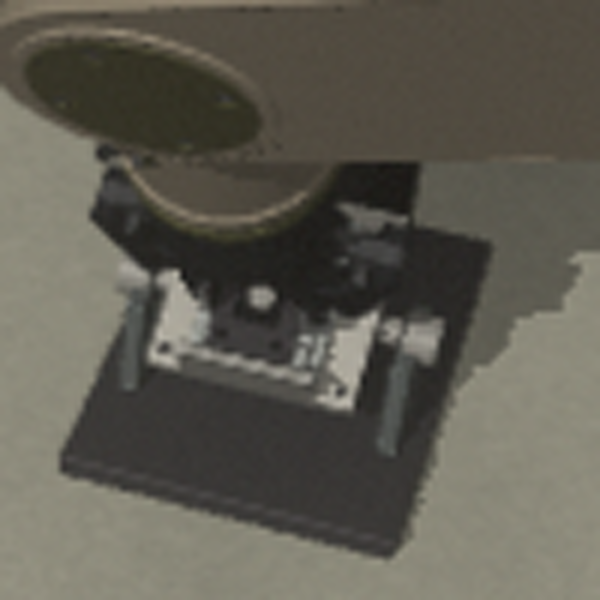

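View pics/p10top.png

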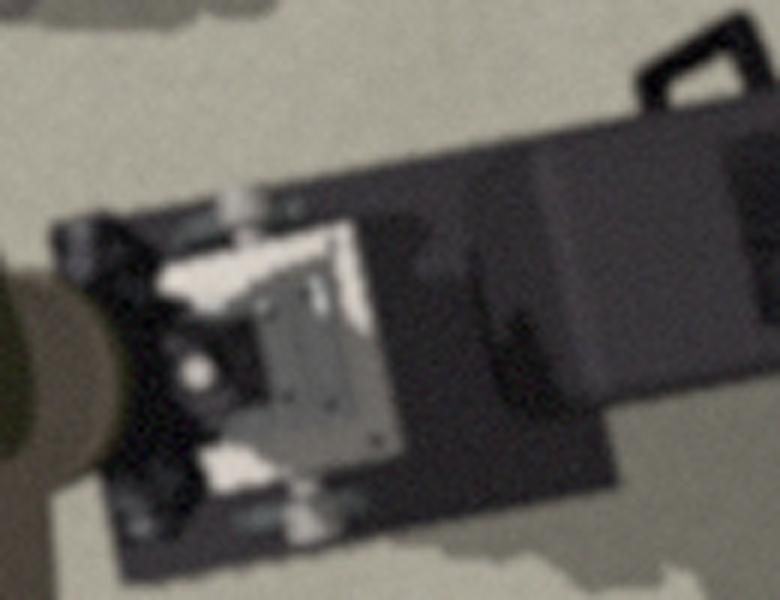

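Dot now at side crop (262,297), top crop (197,374).

```bash
python3 - <<'E'
from h import *
c,M=pickle.load(open("res.pkl","rb"))["plat"]
d=fitpts({"top":uncrop([[197,374]],6,305,135),"side":uncrop([[262,297]],6,250,110)}); print(d,(d[:,:3]-c)@M)
E
python3 -m jog '[[0,0,0.008,0,0,0],[0,0,0.014,0,0,0],[0,0,0.014,0,0,0]]';python3 pl.py
```

```text
[[ 5.39000770e+02 -1.06958905e+02  1.14235652e+02  1.64414591e-01]] [[-0.37132418 17.31683197 31.04004381]]
time: 32.25
tool_pos: [541.0, -112.1, 103.3]
tcp_rot: [-179.7, 29.9, 102.7]
ft_force: [1.0, 1.0, 1.1]
finger_gap: 37.9
t 32.25 pos [ 541.  -112.1  103.3] rpy [-179.7   29.9  102.7] F [1.  1.  1.1] gap 37.9 q [  2.   3. 110. -33.  66.   2.]
TCP in platform frame [ 0.5 17.3 20.1] F plat [1.2 0.1 1.4] rot err deg [ 0.  -0.   0.6]
```

```bash
python3 -m jog '[[0,0,0.006,0,0,0],[0,0,0.006,0,0,0],[0,0,0.006,0,0,0]]';python3 pl.py;python3 -m jog '[[0,0,0.005,0,0,0],[0,0,0.005,0,0,0],[0,0,0.005,0,0,0]]';python3 pl.py
```

```text
time: 32.55
tool_pos: [541.1, -112.8, 102.2]
tcp_rot: [-179.7, 29.9, 102.7]
ft_force: [0.7, 1.6, 1.4]
finger_gap: 37.8
t 32.55 pos [ 541.1 -112.8  102.2] rpy [-179.7   29.9  102.7] F [0.7 1.6 1.4] gap 37.8 q [  2.   3. 110. -33.  65.   2.]
TCP in platform frame [ 0.5 17.3 18.8] F plat [1.  0.5 1.9] rot err deg [ 0.  -0.   0.6]
time: 32.85
tool_pos: [541.3, -113.4, 101.1]
tcp_rot: [-179.7, 29.9, 102.7]
ft_force: [0.1, 1.8, 3.2]
finger_gap: 37.6
t 32.85 pos [ 541.3 -113.4  101.1] rpy [-179.7   29.9  102.7] F [0.1 1.8 3.2] gap 37.6 q [  1.   3. 110. -33.  65.   2.]
TCP in platform frame [ 0.5 17.3 17.5] F plat [ 0.5 -0.1  3.7] rot err deg [ 0.  -0.   0.6]
```

```bash
python3 -m jog '[[0,0,-0.003,0,0,0],[0,0,-0.003,0,0,0],[0,0,-0.003,0,0,0],[0,0,-0.003,0,0,0],[0,0,-0.003,0,0,0]]' 0.65; python3 pl.py; python3 -m jog '[[0,0,-0.05,0,0,0],[0,0,-0.12,0,0,0],[0,0,-0.2,0,0,0],[0,0,-0.3,0,0,0],[0,0,-0.3,0,0,0],[0,0,-0.3,0,0,0]]'; python3 pl.py; python3 snap.py p11
```

```text
time: 33.35
tool_pos: [540.8, -113.1, 101.4]
tcp_rot: [-179.6, 29.9, 102.7]
ft_force: [-0.8, 0.5, 0.6]
finger_gap: 55.6
t 33.35 pos [ 540.8 -113.1  101.4] rpy [-179.6   29.9  102.7] F [-0.8  0.5  0.6] gap 55.6 q [  2.   3. 110. -33.  65.   2.]
TCP in platform frame [ 0.1 17.4 17.9] F plat [-0.7  0.3  0.9] rot err deg [-0.  -0.   0.6]
time: 33.95
tool_pos: [533.8, -76.1, 167.5]
tcp_rot: [-179.8, 29.9, 102.7]
ft_force: [-1.4, 0.1, -1.0]
finger_gap: 55.5
t 33.95 pos [533.8 -76.1 167.5] rpy [-179.8   29.9  102.7] F [-1.4  0.1 -1. ] gap 55.5 q [  6.  -2. 107. -31.  74.   2.]
TCP in platform frame [ 0.9 17.2 94.1] F plat [-1.3  0.8 -0.7] rot err deg [ 0.1 -0.   0.6]
```

View pics/p11side.png

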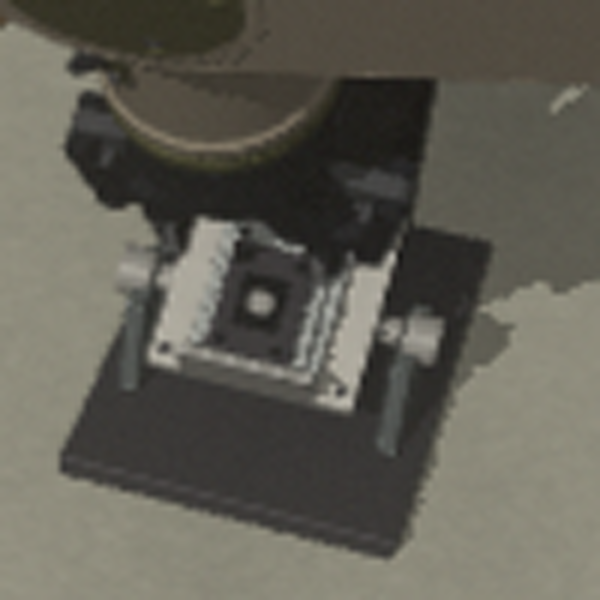

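View pics/p11top.png

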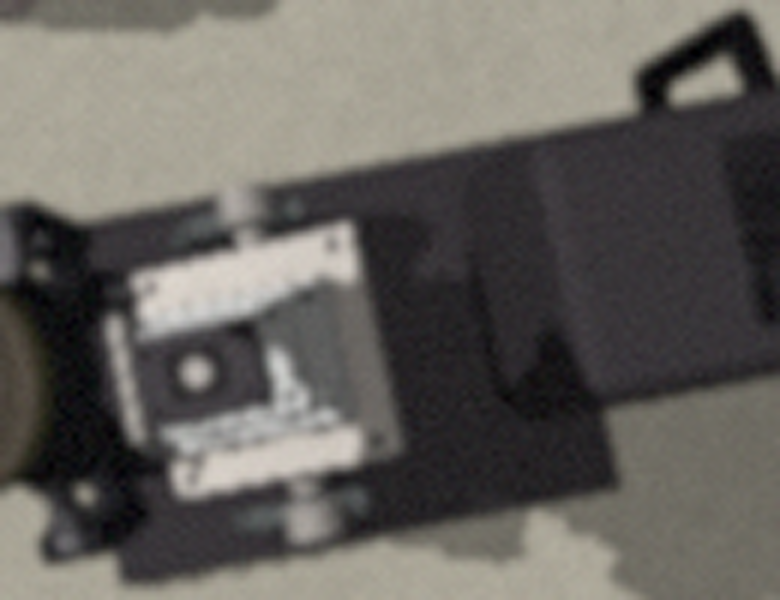

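The carrier sits flat and square, dot at side crop (263,302) and top crop (197,375). Pressing.

```bash
python3 -m jog '[[0,0,0,0,0,0],[0,0,0,0,0,0],[0,0,0.05,0,0,0],[0,0,0.13,0,0,0],[0,0,0.19,0,0,0],[0,0,0.22,0,0,0],[-0.002,0,0.24,0,0,0],[-0.002,0,0.24,0,0,0],[-0.002,0,0.24,0,0,0]]' 0; python3 pl.py 16.5,26
```

```text
time: 35.05
tool_pos: [539.8, -106.2, 115.2]
tcp_rot: [-179.7, 29.9, 102.7]
ft_force: [-0.1, -0.2, 0.5]
finger_gap: 0.1
t 35.05 pos [ 539.8 -106.2  115.2] rpy [-179.7   29.9  102.7] F [-0.1 -0.2  0.5] gap 0.1 q [  2.   1. 109. -32.  67.   2.]
TCP in platform frame [ 0.6 16.6 33.5] F plat [-0.2 -0.4  0.3] rot err deg [ 0.  -0.   0.6]
16.5,26 [ 540.  -110.   108.8] -> [-0.0004, -0.0025, 0.0299, 0.0003, -0.0, 0.0032]
```

```bash
python3 -m jog '[[0,0,0.01,0,0,0],[0,0,0.02,0,0,0],[0,0,0.028,0,0,0],[0,0,0.034,0,0,0],[0,0,0.036,0,0,0],[0,0,0.036,0,0,0]]'; python3 pl.py;python3 -m jog '[[0,0,0.007,0,0,0],[0,0,0.014,0,0,0],[0,0,0.014,0,0,0],[0,0,0.014,0,0,0]]'; python3 pl.py
```

```text
time: 35.65
tool_pos: [540.7, -110.5, 107.2]
tcp_rot: [-179.7, 29.9, 102.7]
ft_force: [-1.2, 1.3, 3.4]
finger_gap: -0.1
t 35.65 pos [ 540.7 -110.5  107.2] rpy [-179.7   29.9  102.7] F [-1.2  1.3  3.4] gap -0.1 q [  2.   2. 110. -32.  66.   2.]
TCP in platform frame [ 0.6 16.8 24.3] F plat [-0.9 -0.4  3.7] rot err deg [ 0.  -0.   0.6]
time: 36.05
tool_pos: [541.1, -112.1, 104.3]
tcp_rot: [-179.7, 29.9, 102.7]
ft_force: [-1.8, 4.7, 6.2]
finger_gap: 0.0
t 36.05 pos [ 541.1 -112.1  104.3] rpy [-179.7   29.9  102.7] F [-1.8  4.7  6.2] gap 0.0 q [  2.   2. 110. -33.  66.   2.]
TCP in platform frame [ 0.6 16.8 20.9] F plat [-0.8  1.2  7.9] rot err deg [ 0.1 -0.   0.6]
```

```bash
python3 -m jog '[[0,0,0.003,0,0,0],[0,0,0.003,0,0,0],[0,0,0.003,0,0,0]]'; python3 pl.py;python3 -m jog '[[0,0,-0.01,0,0,0],[0,0,-0.03,0,0,0],[0,0,-0.06,0,0,0],[0,0,-0.12,0,0,0],[0,0,-0.25,0,0,0],[0,0,-0.4,0,0,0],[0,0,-0.58,0,0,0],[0,0,-0.75,0,0,0],[0,0,-0.75,0,0,0],[0,0,-0.75,0,0,0]]'; python3 snap.py p12; python3 pl.py
```

```text
time: 36.35
tool_pos: [541.2, -112.4, 103.7]
tcp_rot: [-179.7, 29.9, 102.7]
ft_force: [-2.2, 5.6, 6.9]
finger_gap: -0.1
t 36.35 pos [ 541.2 -112.4  103.7] rpy [-179.7   29.9  102.7] F [-2.2  5.6  6.9] gap -0.1 q [  2.   2. 110. -33.  66.   2.]
TCP in platform frame [ 0.6 16.8 20.3] F plat [-1.   1.7  8.9] rot err deg [ 0.1 -0.   0.6]
time: 37.35
tool_pos: [521.9, -20.3, 267.7]
tcp_rot: [-179.9, 29.9, 102.7]
ft_force: [-1.5, -0.2, -0.8]
finger_gap: -0.0
t 37.55 pos [520.5 -21.8 264.2] rpy [-179.5   29.9  102.8] F [-0.7  0.4  1.1] gap 0.2 q [ 12.  -6. 101. -30.  86.   2.]
TCP in platform frame [ -0.7  17.3 205.8] F plat [-0.6 -0.1  1.3] rot err deg [-0.1 -0.   0.7]
```

View pics/p12side.png

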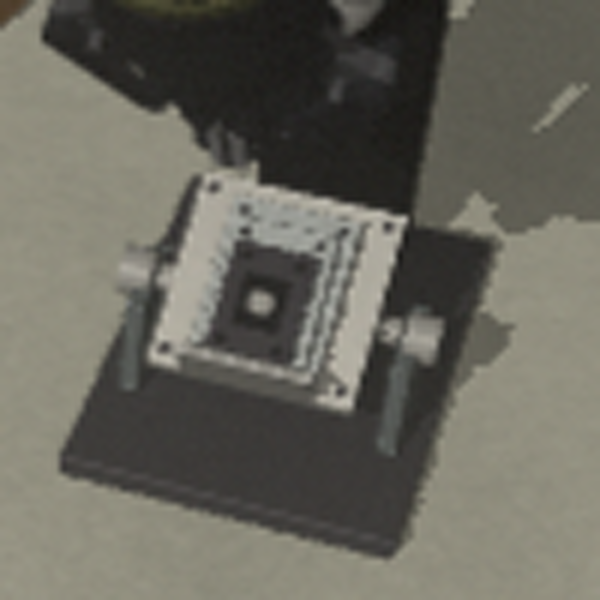

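View pics/p12top.png

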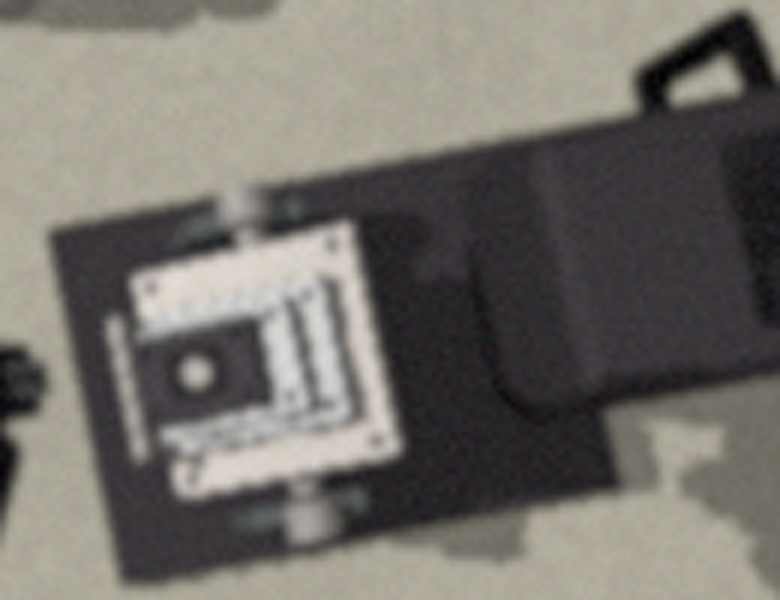

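Unobstructed views show the neat stack, with the dot at side crop (262,302) and top crop (197,374). Last check before handing in.

Run:
```python
from pchk import *
print("dot",(fitpts({"top":uncrop([[197,374]],6,305,135),"side":uncrop([[262,302]],6,250,110)})[:,:3]-c)@M)
run([("side",1,1,211,343),("side",-1,1,290,358),("side",1,-1,246,209),("side",-1,-1,320,245)][:2]+[("top",-1,-1,289,397)],18,28,20)
from bench import r
r.hand_in(); print(r.sense()["time"])
```

```text
dot [[-0.34182414 18.54393509 27.61398315]]
x,y,yawdeg [-0.02 11.99] 0.7 res [ 0.41 -0.25 -0.17  0.2  -0.15 -0.17]
the job is handed in; nothing more can be done
the job is handed in; nothing more can be done
```

I laid the large spacer, then the medium spacer, then the dark carrier on the tilted table. Each was set down flat by the gripper, released, and pressed with shut fingers before I fetched the next. I handed the job in with about 38 of the 72 s used. The hand-in gave no verdict, and I could not read the table's travel or the contact forces directly.

| Plate | x (mm) | y (mm) | Allowed y (mm) | Yaw | Peak press (N) |
|---|---|---|---|---|---|
| Large spacer | about -0.7 | about 4 | -2 to 8 | about 0.5° | about 10 |
| Medium spacer | about 0 | about 12 | 5 to 15 | 0.7° | about 8.5 |
| Carrier | about -0.3 | about 18.5 | 12 to 22 | not measured at the end | about 9 |

- **Positions:** these come from the camera images, in the platform_top frame. The large spacer's figures are from before the medium spacer went on, and I did not re-measure it afterwards.
- **Press depth:** I estimate the table went down about 8 to 9 mm each time, from the wrist force and the stated spring rate.
- **Flatness:** I judged this by eye in the final clear views, where all three plates looked flat and square.
- **Disagreements:** camera heights read about 2 mm high throughout, which I allowed for. Once placed, the spacers read 1 to 2.5 mm further down the slope than the robot's own position. That leaves the medium spacer and the carrier at or just short of the fence, within the limits.
- **Bystanders and look-alikes:** the arm kept clear of them, but I did not check their positions again at the end.

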